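# Load and latch the pocket plate with brass blanks

## Task

Load the pocket plate for the engraver: swing the keeper arm clear, then slide every brass blank across the plate - without lifting it off - until it drops into a pocket of its own. Then lay the wooden strip over the two posts, the steel strip over the posts on top of it, each fully down, and swing the keeper back over the strips until it rests home in its catch. Leave the other things on the bench alone.

Things in the scene. Friction and masses are not known exactly. Their poses are not given: they have to be found in the camera images.
- jig: The pocket plate: grey metal, fixed to the bench, 190 (x) x 236 (y) x 20 mm; origin at the centre of its underside, x from the loading end (nearer the robot) to the pocket row (x = +55 mm), z up. The loading end is bare and smooth, with a fence 6 mm wide and 8 mm high along its edge (x = -92 mm) and along both sides (y = -115, +115 mm, from x = -90 to +10 mm).
- post_0 (a point): Foot, level with the plate's top, of the upright post at (55, -76) mm in the plate's frame: 8 mm thick with a conical tip (last 5 mm), its end 22 mm above the plate's top. Round its foot is a shoulder 20 mm wide and 4 mm high, which carries the lower strip.
- post_1 (a point): Foot, level with the plate's top, of the upright post at (55, 76) mm in the plate's frame: 8 mm thick with a conical tip (last 5 mm), its end 22 mm above the plate's top. Round its foot is a shoulder 20 mm wide and 4 mm high, which carries the lower strip.
- catch (a point): The catch, a bracket at (55, 106) mm in the plate's frame, open towards the plate's far edge; this point is where the keeper's bar rests, 29 mm above the plate's top. The bracket is 20 x 14 mm, 40 mm high above the plate's top.
- pocket_0 (a point): Centre of the mouth of the pocket at y = -44 mm in the plate's frame, level with the plate's top: round, 35 mm across, 5 mm deep; axes as the plate's. The three pockets are alike.
- pocket_1 (a point): Centre of the mouth of the pocket at y = 0 mm in the plate's frame, level with the plate's top: round, 35 mm across, 5 mm deep; axes as the plate's. The three pockets are alike.
- pocket_2 (a point): Centre of the mouth of the pocket at y = 44 mm in the plate's frame, level with the plate's top: round, 35 mm across, 5 mm deep; axes as the plate's. The three pockets are alike.
- blank_0_centre (a point): Centre of a brass blank: a flat plain disc 32 mm across, 8 mm thick, 55 g, all alike, z along its axis. At the start it lies on the loading end (centre 4 mm above the plate's top); seated in a pocket its centre is 5 mm lower and it stands 3 mm proud. Two or three blanks are present.
- blank_1_centre (a point): Centre of a brass blank: a flat plain disc 32 mm across, 8 mm thick, 55 g, all alike, z along its axis. At the start it lies on the loading end (centre 4 mm above the plate's top); seated in a pocket its centre is 5 mm lower and it stands 3 mm proud. Two or three blanks are present.
- blank_2_centre (a point): Centre of a brass blank: a flat plain disc 32 mm across, 8 mm thick, 55 g, all alike, z along its axis. At the start it lies on the loading end (centre 4 mm above the plate's top); seated in a pocket its centre is 5 mm lower and it stands 3 mm proud. Two or three blanks are present.
- wood_centre (a point): Centre (half-way up, y along its length) of the pale wooden strip: 30 (x) x 178 (y, long) x 10 mm, 60 g, a 14 mm hole through it at y = -76 and +76 mm. It starts flat on the bench. In place on the shoulders its centre is 9 mm above the plate's top, over the middle pocket, long axis along the row.
- steel_centre (a point): Centre (half-way up, y along its length) of the steel strip: 30 (x) x 178 (y, long) x 8 mm, about 250 g, holes like the wooden one's. It starts flat on the bench. In place on the wooden strip its centre is 18 mm above the plate's top.
- keeper (a joint): Angle of the keeper arm (rad), which swings level about a pillar 22 mm thick at the right-hand end of the row, (55, -104) mm: 0 = over the row, home in the catch, pointing along the plate's +y; at q it points along (sin q, cos q) in the plate's frame; 1.75 = fully away. It starts partly over the row (0.25 to 0.6), stays where it is left and takes 1 to 2 N at the knob.
- keeper_hinge (a point): Point on the keeper's vertical pivot axis, half-way up the arm (29 mm above the plate's top). The arm is a flat steel bar 14 mm wide, 8 mm thick, reaching 216 mm from the axis, underside 25 mm above the plate's top, 3 mm clear of the finished stack.
- keeper_knob (a point): Centre of the wooden knob that stands on the arm, 115 mm from the pivot axis: upright, 16 mm thick, from 33 to 57 mm above the plate's top (12 mm at its neck, the lowest 6 mm); this point is 45 mm above the plate's top.
- rivet_jar: Bystander: glass jar of rivets, 58 mm wide, 64 mm high.
There are look-alikes about, which are no part of the job. Leave any orange look-alike of the part that bears blank_0_centre alone.

How it is judged:
On the way, in this order (a step that is already met when the one before it is completed fails the run):
1. every blank present lies seated in a pocket (z of blank_0_centre in the frame of jig between 0.016 and 0.0212 m and (horizontal distance between blank_0_centre and pocket_0 below 0.004 m or horizontal distance between blank_0_centre and pocket_1 below 0.004 m or horizontal distance between blank_0_centre and pocket_2 below 0.004 m) and z of blank_1_centre in the frame of jig between 0.016 and 0.0212 m and (horizontal distance between blank_1_centre and pocket_0 below 0.004 m or horizontal distance between blank_1_centre and pocket_1 below 0.004 m or horizontal distance between blank_1_centre and pocket_2 below 0.004 m) and z of blank_2_centre in the frame of jig between 0.016 and 0.0212 m and (horizontal distance between blank_2_centre and pocket_0 below 0.004 m or horizontal distance between blank_2_centre and pocket_1 below 0.004 m or horizontal distance between blank_2_centre and pocket_2 below 0.004 m)), for 0.2 s.
2. the wooden strip lies on the shoulders, over both posts (all of step 1 and horizontal distance between wood_centre and pocket_1 below 0.008 m and z of wood_centre in the frame of jig between 0.026 and 0.032 m and angle between the y axis of wood_centre and the y axis of jig, either way round below 0.1 rad), for 0.2 s.
3. the steel strip lies over both posts on the wooden strip (all of step 2 and horizontal distance between steel_centre and pocket_1 below 0.008 m and z of steel_centre in the frame of jig between 0.035 and 0.041 m and angle between the y axis of steel_centre and the y axis of jig, either way round below 0.1 rad), for 0.2 s.
4. the keeper is home in its catch (all of step 3 and value of joint keeper below 0.04 rad), for 0.2 s.
At the end, for the whole second after the job is handed in: Each blank present is down in a pocket (within 4 mm of its centre, at least 2.8 of the 5 mm deep); wooden strip on the shoulders over both posts, steel strip on it (within 8 mm of the row's middle, 3 mm in height, 0.1 rad); keeper within 0.04 rad of home (all of step 4 and velocity of joint keeper below 0.05 rad/s); the robot touches nothing.
It fails at once if a blank is lifted more than 15 mm off the plate (height (world z) of any of blank_0_centre, blank_1_centre, blank_2_centre above 0.039 m).
It fails at once if the glass rivet jar is pushed more than 30 mm from its place (distance of rivet_jar from where it was at the start of the episode above 0.03 m).
Of blank_0, blank_1, blank_2 only 2 to 3 are there at a start; the rules pass over those that are not, and their reading is None.
At some moment in a run one of steel_strip may be knocked a few centimetres aside while the robot is not near it.
Once in a run the grip may slacken for a moment while it holds something.
It also fails if it takes over 210 s, if anything falls off the work surface, if the arm or the gripper's body presses on something with over 40 N, if the wrist force passes 120 N, or if a joint passes its speed limit or range.

## Robot

A 7-joint arm with a two-finger parallel gripper is mounted at the origin on the work surface; the furniture and walls round the work are solid. World frame = base frame: x ahead of the robot, y to its left, z up, the work surface at z = 0. Lengths are in m, angles in rad, forces in N, time in s.
With the tool pointing down it reaches from about 0.425 to 0.925 m from the base axis. Payload 6.8 kg.
Tool frame: the origin (TCP) lies at the very end of the fingers, on their centre line; the grasp point (between the pads) lies 19 mm behind it; z points along the fingers, y is the line along which they close (so a half turn about z gives the same grasp; the last joint's range is limited). The gripper opens to 85 mm and grips with 20 to 120 N. Pads are 22 mm wide; open, the fingers measure 114 mm over their backs; the gripper's body (76 mm by 85 mm) begins 54 mm behind the grasp point. The pads swing forward as they close: fully open they stand 13 mm farther back than shut.
Start: joints at [-1.314, 0.477, 0.022, 1.555, -0.011, 1.109, -0.083], TCP at [0.241, 0.631, 0.231] pointing down, gripper open.
Joint ranges: [-2.96, 2.96], [-0.34, 2.1], [-1.41, 1.46], [0.24, 2.44], [-1.37, 4.51], [0.17, 1.92], [-2.96, 2.96]. Speed limits (rad/s): [2.39, 2.39, 3.14, 3.14, 3.14, 3.14, 3.14].

## Interface

Orientations are given as a unit quaternion [w, x, y, z].
In Python, from station import get_obs, read_camera, hand_in gives the robot as it stands.
- The arm moves only by the tool arm_command, never from a script. Its argument "commands" is one flat list of numbers, 7 for each row, row after row: the shift along the tool's x, y, z in m, then the turn, a rotation vector about the tool's x, y, z in degrees, then the opening, from 0 (shut) to 1 (fully open). In form: [tx, ty, tz, rx, ry, rz, fingers, tx, ty, tz, rx, ry, rz, fingers, ...]. A call has 1 to 8 rows; each row is the pose to reach, as a shift and turn from the pose commanded when the call began, along the tool's axes at that moment; what a row does not reach only later rows make up. A row lasts 1/10 s, in which the tool goes at most 50 mm and 8.59 degrees, less where a joint would pass 70% of its speed; a pose out of reach is approached as far as the arm can. A call with a gripper value outside its range is refused whole. The fingers move at their own pace and stop on an object; "force" is the grip in N (left out, the last holds). Time passes only in rows, so rows that repeat a pose let the fingers close. It gives the time, the measured TCP pose, the force, the opening and the grip force at its end, in the units of the state.
- get_obs(): the state, without advancing time (a new reading comes with each control period).
- read_camera(name): name is "scene" or "side" or "wrist"; returns a dict with "img" (420x560x3 uint8, red, green, blue), "camera_matrix" (3x3 intrinsics, pixels), "pose" (4x4, takes a point from camera to world coordinates). Camera axes: x right, y down, z forward; pixel columns grow to the right and rows downward; lengths in m; the calibration is good to about 2 mm. A picture is of the moment at which its call begins. There is no depth.
- hand_in(): hands the job in; it is judged then, once.
The state is a dict: "t": time; "q": joint angles; "joint_vel": joint speeds; "joint_torque": joint torques, N m; "eef_pos": TCP position; "tool_rot": TCP orientation; "contact_force": force on the tool from outside, world axes, zero at the start; "torque": the same for the moment, N m; "gripper_width": opening from 0.0 (shut) to 1.0 (fully open); "grasp_force": force on a finger pad.
Only numpy, scipy, OpenCV 4.12 (cv2) and the standard library are available. Lean on these libraries where they do the work, as an engineer would, in place of code of your own. Each camera call takes 0.05 s, during which the arm holds its last target. There are 200 camera calls.

## Working session

There is one attempt and no reset: what is moved stays moved. The work goes in short steps, Python scripts to look and compute and a tool call to move; the robot and the scene stay as the last step left them, time stands still between calls to the robot, and variables do not carry over. Pictures are saved under pics/ and viewed, at most 14 in all, crops included, and the job is handed in when it is done.

Besides the shell and the picture viewer there is one more tool, called after ">>>" as a command line: name --argument value ..., lists and objects as JSON in quotes. arm_command: Moves the arm, as the interface text tells. Its arguments: {"type":"object","properties":{"commands":{"type":"array","items":{"type":"number"}},"force":{"type":"number"}},"required":["commands"]}

```bash
mkdir -p pics; ls
cat > h.py <<'E'
import numpy as np, cv2
from station import get_obs, read_camera, hand_in
def snap(n,f=None):
    c=read_camera(n)
    if f: cv2.imwrite('pics/'+f,c['img'][:,:,::-1])
    return c
def ray(c,u,v,z):
    K,P=c['camera_matrix'],c['pose']
    d=P[:3,:3]@np.linalg.solve(K,[u,v,1]); o=P[:3,3]
    return o+d*(z-o[2])/d[2]
def proj(c,p):
    K,P=c['camera_matrix'],c['pose']
    q=K@(P[:3,:3].T@(np.asarray(p,float)-P[:3,3])); return q[:2]/q[2]
E
python3 - <<'E'
from h import *
for n in('scene','side'):
    c=snap(n,n+'0.png'); print(n,c['pose'].round(3).tolist(),c['camera_matrix'][0,0])
a=get_obs();print(a['eef_pos'],a['tool_rot'],a['t'])
import pickle
pickle.dump({n:read_camera(n) for n in('scene','side','wrist')},open('c0.pkl','wb'))
E
```

```text
pics
scene [[-0.912, -0.316, 0.26, 0.288], [-0.409, 0.69, -0.597, 0.165], [0.009, -0.651, -0.759, 0.715], [0.0, 0.0, 0.0, 1.0]] 410.09285245233565
side [[0.06, -0.635, 0.77, -0.182], [-0.998, -0.049, 0.037, -0.376], [0.015, -0.771, -0.636, 0.652], [0.0, 0.0, 0.0, 1.0]] 465.3377623577708
[0.24064036 0.63007644 0.23042168] [-9.39146830e-05  1.81394827e-01  9.83409996e-01 -8.29048993e-04] 0.1
```

View pics/scene0.png

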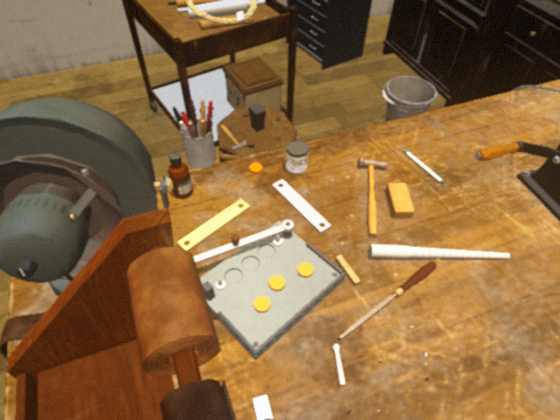

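View pics/side0.png

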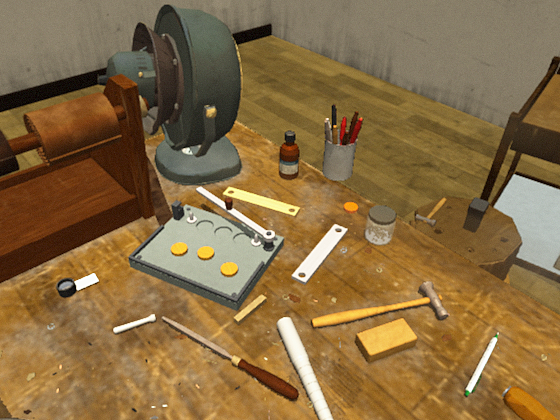

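Choices: blanks (yellow discs on the plate) at scene (262,303), (277,283) and (305,269); the orange look-alike at (256,168) is left alone. Wood is the yellow strip (215,225), not the block (400,200) or the small stick (348,269). Steel is the white strip (301,204), not the rods. The keeper runs (288,226) to (195,258). I'll check with close crops and masks.

Run:
```python
from h import *
import pickle
C=pickle.load(open('c0.pkl','rb'))
for n,(x0,x1,y0,y1) in dict(scene=(165,350,170,358),side=(115,365,170,310)).items():
    im=C[n]['img'][y0:y1,x0:x1,::-1]
    cv2.imwrite(f'pics/{n}crop.png',cv2.resize(im,None,fx=3,fy=3,interpolation=cv2.INTER_CUBIC))
for n in('scene','side'):
    c=C[n];h=cv2.cvtColor(c['img'],cv2.COLOR_RGB2HSV)
    m=cv2.inRange(h,(17,150,150),(32,255,255))
    k,l,s,ct=cv2.connectedComponentsWithStats(m)
    for i in range(1,k):
        if s[i,4]>60:
            print(n,'yel',s[i].tolist(),ct[i].round(1),ray(c,*ct[i],.028).round(4) if s[i,4]<300 else ray(c,*ct[i],.01).round(4))
    m=cv2.inRange(h,(0,0,175),(180,60,255))
    k,l,s,ct=cv2.connectedComponentsWithStats(m)
    for i in range(1,k):
        if 250<s[i,4]<3000: print(n,'white',s[i].tolist(),ct[i].round(1),ray(c,*ct[i],.008).round(4))
```

```text
scene yel [168, 13, 46, 28, 398] [185.5  28.7] [ 1.1863 -1.0476  0.01  ]
scene yel [251, 45, 22, 10, 83] [261.9  49.7] [ 0.8546 -0.9981  0.028 ]
scene yel [121, 60, 17, 19, 125] [129.7  69.6] [ 1.1739 -0.7126  0.028 ]
scene yel [147, 65, 27, 10, 79] [158.5  69.3] [ 1.0939 -0.7518  0.028 ]
scene yel [336, 77, 33, 13, 140] [349.9  82.8] [ 0.529  -0.9316  0.028 ]
scene yel [37, 82, 38, 13, 157] [54.  88.1] [ 1.3115 -0.5363  0.028 ]
scene yel [0, 90, 36, 9, 104] [19.6 94. ] [ 1.3788 -0.4713  0.028 ]
scene yel [470, 93, 36, 13, 122] [488.7  98.7] [ 0.1374 -1.0224  0.028 ]
scene yel [436, 106, 20, 12, 88] [445.7 111. ] [ 0.2416 -0.9085  0.028 ]
scene yel [290, 107, 270, 158, 14889] [439.3 183.2] [ 0.2071 -0.6326  0.01  ]
scene yel [296, 122, 38, 14, 236] [312.2 128.5] [ 0.5538 -0.6784  0.028 ]
scene yel [221, 124, 17, 20, 90] [229.  133.5] [ 0.745  -0.5668  0.028 ]
scene yel [510, 152, 32, 18, 186] [523.5 160.1] [ 0.0318 -0.7821  0.028 ]
scene yel [250, 163, 12, 9, 85] [255.4 166.8] [ 0.6264 -0.482   0.028 ]
scene yel [263, 163, 19, 14, 83] [272.  168.9] [ 0.5867 -0.4921  0.028 ]
scene yel
[... 4214 characters left out ...]
6.9 377.5] [0.1798 0.0126 0.01  ]
side yel [192, 360, 126, 60, 3073] [251.5 400.3] [ 0.1664 -0.3286  0.01  ]
side yel [67, 362, 17, 14, 92] [ 75.7 368.6] [ 0.1888 -0.0635  0.028 ]
side yel [117, 391, 28, 29, 246] [129.6 405.1] [ 0.138  -0.1605  0.028 ]
side yel [373, 391, 39, 29, 278] [391.6 406.7] [ 0.1605 -0.5277  0.028 ]
side yel [164, 401, 18, 19, 194] [173.3 410.5] [ 0.1344 -0.2232  0.028 ]
side white [228, 208, 47, 31, 320] [252.  223.8] [ 0.5613 -0.2899  0.008 ]
side white [292, 224, 55, 58, 927] [319.4 252.6] [ 0.4845 -0.4315  0.008 ]
side white [277, 317, 56, 103, 1516] [303.5 366.2] [ 0.2289 -0.4038  0.008 ]
side white [466, 337, 31, 56, 367] [481.3 364.3] [ 0.2516 -0.6834  0.008 ]
```

View pics/scenecrop.png

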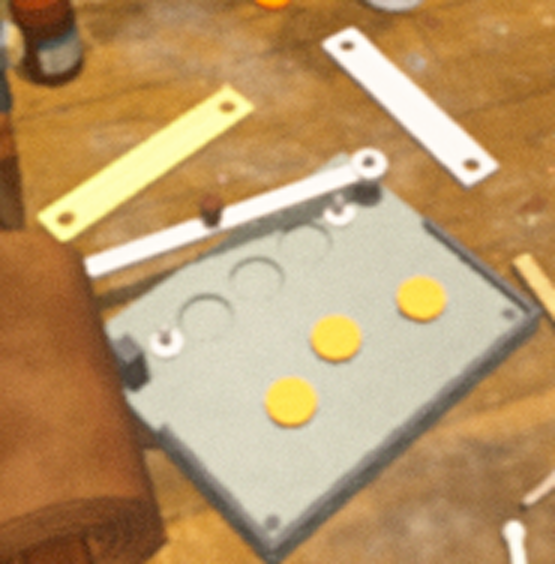

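View pics/sidecrop.png

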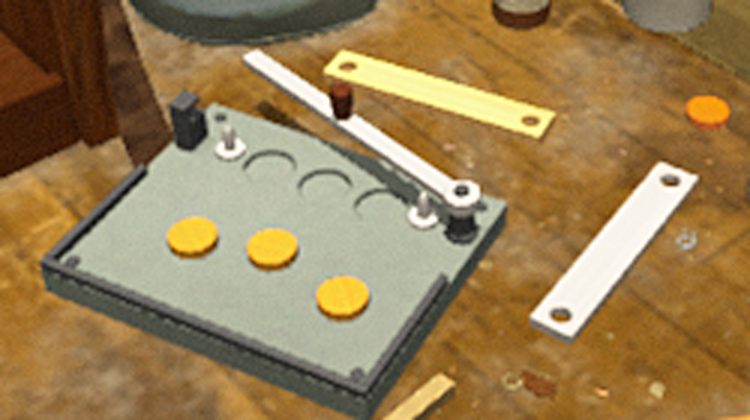

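The crops confirm it. Three brass blanks lie on the plate, scene crop (291,400), (335,338) and (421,298). The two strips have holes, wood at (65,218) and (228,107), steel at (347,45) and (471,164). The keeper is at about 0.5 with its knob at (210,200). The orange disc is off the plate.

```bash
cat >> h.py <<'E'
def tri(cs,uvs):
    A=np.zeros((3,3));b=np.zeros(3)
    for c,(u,v) in zip(cs,uvs):
        d=c['pose'][:3,:3]@np.linalg.solve(c['camera_matrix'],[u,v,1]);d/=np.linalg.norm(d)
        M=np.eye(3)-np.outer(d,d);A+=M;b+=M@c['pose'][:3,3]
    return np.linalg.solve(A,b)
E
python3 - <<'E'
from h import *
import pickle
C=pickle.load(open('c0.pkl','rb'));S,D=C['scene'],C['side']
s=lambda u,v:(u/3+165-.33,v/3+170-.33)
d=lambda u,v:(u/3+115-.33,v/3+170-.33)
F=dict(hinge=((369,162),(462,191),.06),t0=((340,204),(424,194),.042),t1=((165,333),(228,130),.042),knobtop=((210,197),(342,88),.077),
w0=((65,218),(347,66),.01),w1=((228,107),(530,120),.01),s0=((347,45),(671,181),.008),s1=((471,164),(561,314),.008),
b0=((421,298),(343,296),.028),b1=((335,338),(272,247),.028),b2=((291,400),(192,236),.028))
R={}
for k,(a,b,z) in F.items():
    R[k]=tri([S,D],[s(*a),d(*b)])
    print(k,R[k].round(4),ray(S,*s(*a),z)[:2].round(4),ray(D,*d(*b),z)[:2].round(4))
f=lambda k,z:(ray(S,*s(*F[k][0]),z)+ray(D,*d(*F[k][1]),z))/2
t0,t1=f('t0',.042),f('t1',.042)
y=(t1-t0)[:2];print('len',np.linalg.norm(y));y/=np.linalg.norm(y);x=np.array([y[1],-y[0]])
mid=(t0+t1)[:2]/2;o=mid-.055*x
print('jig yaw deg',np.degrees(np.arctan2(x[1],x[0])),'o',o,'p1',mid)
loc=lambda p:(np.array([x@(p[:2]-o),y@(p[:2]-o)])*1000).round(1)
for k in F: print(k,loc(f(k,F[k][2])))
for a,b in(('w0','w1'),('s0','s1')):
    p,q=f(a,F[a][2]),f(b,F[b][2]);print(a,np.linalg.norm(p-q),'c',((p+q)/2).round(4),'ang',np.degrees(np.arctan2(*(p-q)[1::-1])))
w=C['wrist'];o_=get_obs()
from scipy.spatial.transform import Rotation as Ro
T=Ro.from_quat(o_['tool_rot'],scalar_first=True).as_matrix();print(T.round(3).tolist(),(T.T@(w['pose'][:3,3]-o_['eef_pos'])).round(3),(T.T@w['pose'][:3,:3]).round(2).tolist(),w['camera_matrix'][0,0])
E
```

```text
hinge [ 0.4778 -0.3306  0.0574] [ 0.4764 -0.3277] [ 0.4761 -0.3312]
t0 [ 0.4881 -0.3034  0.041 ] [ 0.4852 -0.2992] [ 0.4913 -0.3054]
t1 [ 0.5463 -0.164   0.0401] [ 0.544  -0.1615] [ 0.5463 -0.1654]
knobtop [ 0.5536 -0.2448  0.0776] [ 0.5539 -0.2453] [ 0.5544 -0.2447]
w0 [ 0.6661 -0.2294  0.0107] [ 0.6662 -0.2294] [ 0.6678 -0.2294]
w1 [ 0.6104 -0.3708  0.0107] [ 0.6097 -0.37  ] [ 0.6129 -0.3715]
s0 [ 0.5555 -0.4717  0.007 ] [ 0.5546 -0.4699] [ 0.5554 -0.472 ]
s1 [ 0.4228 -0.3971  0.0079] [ 0.4223 -0.3963] [ 0.4235 -0.3975]
b0 [ 0.4105 -0.2623  0.0266] [ 0.4097 -0.2607] [ 0.4099 -0.2629]
b1 [ 0.4496 -0.2113  0.0268] [ 0.4488 -0.21  ] [ 0.4492 -0.2119]
b2 [ 0.4556 -0.159   0.0277] [ 0.4555 -0.1588] [ 0.4554 -0.1591]
len 0.15010137287003725
jig yaw deg -22.28924631622848 o [ 0.46581796 -0.21201701] p1 [ 0.51670841 -0.23287755]
hinge [  54.2 -104.7]
t0 [ 55.  -75.1]
t1 [55.  75.1]
knobtop [94.2  3. ]
w0 [192.7  60.2]
w1 [194.8 -91.7]
s0 [ 180.7 -205.8]
s1 [  30.4 -187.4]
b0 [-32.9 -67.3]
b1 [-16.   -5.4]
b2 [-29.7  45.2]
w0 0.15191795851158132 c [ 0.6391 -0.3001  0.01  ] ang 68.51783720320779
s0 0.15140316709635723 c [ 0.4889 -0.4339  0.008 ] ang -29.282767666606023
[[-0.934, 0.357, -0.0], [0.357, 0.934, -0.001], [-0.0, -0.001, -1.0]] [ 0.074 -0.001 -0.144] [[0.0, -0.96, -0.29], [1.0, 0.0, -0.0], [0.0, -0.29, 0.96]] 329.86450150115604
```

```bash
cat >> h.py <<'E'
from scipy.spatial.transform import Rotation as Ro
JO=np.array([.4658,-.2120]);JY=np.radians(-22.3)
RJ=np.array([[np.cos(JY),-np.sin(JY)],[np.sin(JY),np.cos(JY)]])
def jw(x,y): return JO+RJ@[x/1000,y/1000]
def wj(p): return RJ.T@(np.asarray(p)[:2]-JO)*1000
def plan(wps,o=None):
    "wps: (x,y,z,world angle deg of tool y); prints cumulative shift (tool axes) and turn from the present pose"
    o=o or get_obs();T=Ro.from_quat(o['tool_rot'],scalar_first=True);p=o['eef_pos']
    print('now',p.round(4),'ang',round(ang(o),1),'q',o['q'].round(2),'t',round(o['t'],1),'F',o['contact_force'].round(1),'w',round(o['gripper_width'],3))
    for x,y,z,a in wps:
        a=np.radians(a);Y=[np.cos(a),np.sin(a),0];Z=[0,0,-1];X=np.cross(Y,Z)
        R=T.inv()*Ro.from_matrix(np.array([X,Y,Z]).T)
        print((T.inv().apply(np.array([x,y,z])-p)).round(4),np.degrees(R.as_rotvec()).round(1))
def ang(o):
    Y=Ro.from_quat(o['tool_rot'],scalar_first=True).as_matrix()[:,1];return np.degrees(np.arctan2(Y[1],Y[0]))
E
python3 - <<'E'
from h import *
import pickle
C=pickle.load(open('c0.pkl','rb'));S,D=C['scene'],C['side']
b=ray(D,150,217,0);print(b)
for z in(.2,.3,.4):print(z,ray(D,122,78,z),ray(S,165,213,z))
print(tri([S,D],[(163,213),(122,78)]))
plan([(.42,.15,.33,30),(.554,-.245,.2,-42)])
E
```

```text
[ 0.57615239 -0.06595102  0.        ]
0.2 [0.83595827 0.03888347 0.2       ] [ 0.62791498 -0.15940592  0.2       ]
0.3 [ 0.61083164 -0.05286802  0.3       ] [ 0.56183341 -0.09647289  0.3       ]
0.4 [ 0.38570501 -0.14461952  0.4       ] [ 0.49575183 -0.03353987  0.4       ]
[ 0.54633431 -0.0785873   0.32795583]
now [0.2407 0.6303 0.2308] ang 69.1 q [-1.31  0.48  0.02  1.56 -0.01  1.11 -0.08] t 0.2 F [0.3 0.6 0. ] w 0.994
[-0.3388 -0.3848 -0.0988] [-0.   0.  39.1]
[-0.6049 -0.7059  0.0315] [-0.000e+00  1.000e-01  1.111e+02]
```

Run:
```python
from h import *
a=lambda r,az,z:(r*np.cos(np.radians(az)),r*np.sin(np.radians(az)),z,az)
plan([a(.6,69,.45),a(.53,60,.5),a(.5,45,.5)])
```

```text
now [0.2407 0.6303 0.2308] ang 69.1 q [-1.31  0.48  0.02  1.56 -0.01  1.11 -0.08] t 0.2 F [0.3 0.6 0. ] w 0.994
[-0.001  -0.0749 -0.2191] [-0.1  0.   0.1]
[-0.0838 -0.1516 -0.269 ] [-0.1  0.   9.1]
[-0.2042 -0.2185 -0.269 ] [-0.   0.  24.1]
```

>>> arm_command --commands '[0,-0.07,-0.22,0,0,0,0.6,0,-0.07,-0.22,0,0,0,0.6,0,-0.07,-0.22,0,0,0,0.6,0,-0.07,-0.22,0,0,0,0.6,-0.08,-0.15,-0.27,0,0,9,0.6,-0.08,-0.15,-0.27,0,0,9,0.6,-0.2,-0.22,-0.27,0,0,24,0.6,-0.2,-0.22,-0.27,0,0,24,0.6]'

```text
t: 1.05
eef_pos: [0.3065, 0.4136, 0.4921]
tool_rot: [-0.0, 0.384, 0.923, 0.001]
contact_force: [0.3, 0.5, 1.2]
gripper_width: 0.595
grasp_force: 0.0
```

Run:
```python
from h import *
a=lambda r,az,z:(r*np.cos(np.radians(az)),r*np.sin(np.radians(az)),z,az)
plan([a(.49,45,.5),a(.49,20,.5),a(.5,0,.5),a(.52,-10,.5)])
```

```text
now [0.3065 0.4136 0.4921] ang 44.8 q [-1.2   0.06  0.16  1.53 -0.01  1.55 -0.26] t 1.1 F [0.3 0.5 1.2] w 0.595
[-0.0758 -0.0189 -0.008 ] [ 0.1 -0.  -0.2]
[-0.283  -0.0643 -0.0083] [ 0.1 -0.1 24.8]
[-0.4297 -0.1544 -0.0085] [ 0.1 -0.1 44.8]
[-0.5022 -0.2095 -0.0087] [ 0.1 -0.1 54.8]
```

>>> arm_command --commands '[-0.08,-0.02,-0.01,0,0,4,0.6,-0.17,-0.04,-0.01,0,0,12,0.6,-0.28,-0.06,-0.01,0,0,25,0.6,-0.28,-0.06,-0.01,0,0,25,0.6,-0.43,-0.15,-0.01,0,0,45,0.6,-0.43,-0.15,-0.01,0,0,45,0.6,-0.43,-0.15,-0.01,0,0,45,0.6,-0.5,-0.21,-0.01,0,0,55,0.6]'

```text
t: 1.85
eef_pos: [0.4783, 0.056, 0.5005]
tool_rot: [0.0, 0.759, 0.651, 0.0]
contact_force: [0.6, 1.1, -0.4]
gripper_width: 0.596
grasp_force: 0.0
```

Run:
```python
from h import *
plan([(.52,-.15,.45,-28),(.554,-.245,.3,-42),(.554,-.245,.15,-42)])
```

```text
now [0.4783 0.056  0.5005] ang -8.7 q [-0.8  -0.02  0.55  1.59  0.01  1.57 -0.4 ] t 1.9 F [ 0.6  1.1 -0.4] w 0.596
[-0.1973  0.0723  0.0505] [ 0.  -0.  19.3]
[-0.2861  0.1202  0.2005] [ 0.  -0.  33.3]
[-0.2862  0.1202  0.3505] [ 0.  -0.  33.3]
```

>>> arm_command --commands '[-0.1,0.04,0.03,0,0,10,0.6,-0.1,0.04,0.03,0,0,10,0.6,-0.2,0.07,0.05,0,0,19,0.6,-0.2,0.07,0.05,0,0,19,0.6,-0.2,0.07,0.05,0,0,19,0.6,-0.285,0.12,0.2,0,0,33,0.6,-0.285,0.12,0.2,0,0,33,0.6,-0.285,0.12,0.2,0,0,33,0.6]'

```text
t: 2.65
eef_pos: [0.5489, -0.2273, 0.3239]
tool_rot: [0.0, 0.912, 0.41, 0.001]
contact_force: [0.8, 0.8, 0.8]
gripper_width: 0.597
grasp_force: 0.0
```

Run:
```python
from h import *
c=snap('wrist','w1.png')
plan([(.554,-.245,.25,-42),(.554,-.245,.061,-42)])
for n,p in dict(knob=(.554,-.245,.077),t0=(.4877,-.3032,.042),t1=(.5454,-.1626,.042),hinge=(.4765,-.3293,.057)).items(): print(n,proj(c,p).round(1))
```

```text
now [ 0.546  -0.23    0.3164] ang -41.7 q [-0.34  0.35  0.84  1.69 -0.27  1.23 -0.17] t 2.7 F [-2.4 -1.  -4. ] w 0.604
[-0.0054  0.0164  0.0663] [-0.3  0.4  0.3]
[-0.0041  0.0175  0.2553] [-0.3  0.4  0.3]
knob [291.2 180.1]
t0 [281.6 236.7]
t1 [242.1 130.6]
hinge [288.2 259.2]
```

View pics/w1.png

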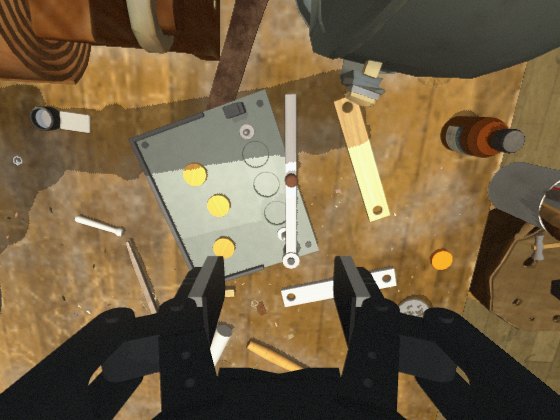

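The wrist view shows the keeper bar from (291,262) to (291,95), its knob at (291,181), just where my estimate put it. Now I go down around the knob.

>>> arm_command --commands '[-0.005,0.017,0.09,0,0,0,0.45,-0.005,0.017,0.09,0,0,0,0.45,-0.005,0.017,0.18,0,0,0,0.45,-0.005,0.017,0.18,0,0,0,0.45,-0.005,0.017,0.23,0,0,0,0.45,-0.005,0.017,0.258,0,0,0,0.45,-0.005,0.017,0.258,0,0,0,0.45,-0.005,0.017,0.258,0,0,0,0.45]'

```text
t: 3.5
eef_pos: [0.5581, -0.2419, 0.0677]
tool_rot: [0.0, 0.912, 0.411, -0.0]
contact_force: [1.0, -0.4, 0.2]
gripper_width: 0.45
grasp_force: 0.0
```

Run:
```python
from h import *
def k(q,lead=0): 
    p=jw(55+115*np.sin(q),-104+115*np.cos(q)); 
    return (*p,.058,-22.3-np.degrees(q))
plan([k(q) for q in (.36,.51,.66,.81,.96,1.11,1.26,1.41,1.56,1.66,1.75,1.8)])
```

```text
now [ 0.5581 -0.2419  0.0677] ang -41.5 q [-0.15  0.65  0.64  1.88 -0.54  0.79  0.05] t 3.5 F [ 1.  -0.4  0.2] w 0.45
[-0.0039  0.0001  0.0097] [0.  0.  1.4]
[-0.0056  0.0172  0.0098] [ 0.  0. 10.]
[-0.0099  0.0339  0.0098] [ 0.   0.  18.6]
[-0.0166  0.0498  0.0098] [ 0.   0.  27.2]
[-0.0256  0.0645  0.0098] [ 0.   0.  35.8]
[-0.0367  0.0777  0.0098] [ 0.   0.  44.4]
[-0.0497  0.0891  0.0098] [ 0.  0. 53.]
[-0.0642  0.0984  0.0098] [ 0.   0.  61.6]
[-0.0799  0.1054  0.0098] [ 0.   0.  70.2]
[-0.0909  0.1088  0.0098] [ 0.   0.  75.9]
[-0.101   0.1108  0.0098] [ 0.   0.  81.1]
[-0.1067  0.1116  0.0098] [ 0.   0.  83.9]
```

>>> arm_command --commands '[-0.004,0,0.01,0,0,1,0.25,-0.004,0,0.01,0,0,1,0.25,-0.005,0.009,0.01,0,0,6,0.25,-0.006,0.017,0.01,0,0,10,0.25,-0.01,0.034,0.01,0,0,18,0.25,-0.017,0.05,0.01,0,0,26,0.25,-0.026,0.064,0.01,0,0,34,0.25,-0.037,0.078,0.01,0,0,42,0.25]'

```text
t: 4.3
eef_pos: [0.5935, -0.3201, 0.0581]
tool_rot: [-0.001, 0.998, 0.055, 0.001]
contact_force: [-0.7, 2.1, -0.5]
gripper_width: 0.25
grasp_force: 0.8
```

Run:
```python
from h import *
def k(q,lead=0): 
    p=jw(55+115*np.sin(q),-104+115*np.cos(q)); 
    return (*p,.058,-22.3-np.degrees(q))
plan([k(q) for q in (1.11,1.26,1.41,1.56,1.66,1.75)])
```

```text
now [ 0.5935 -0.3201  0.0581] ang -83.7 q [-0.12  0.82  0.8   1.72 -0.72  0.92 -0.48] t 4.3 F [-0.7  2.1 -0.5] w 0.25
[-0.0016  0.0006  0.0001] [-0.1 -0.1  2.2]
[-0.0036  0.0177  0.0001] [-0.1 -0.1 10.8]
[-0.008   0.0344  0.0001] [-0.1 -0.1 19.4]
[-0.015   0.0501  0.0001] [-0.1 -0.1 28. ]
[-0.0209  0.06    0.    ] [-0.1 -0.1 33.7]
[-0.027   0.0684  0.    ] [-0.1 -0.1 38.9]
```

>>> arm_command --commands '[-0.002,0.009,0,0,0,6,0.25,-0.004,0.018,0,0,0,11,0.25,-0.006,0.027,0,0,0,16,0.25,-0.008,0.034,0,0,0,20,0.25,-0.015,0.05,0,0,0,28,0.25,-0.021,0.06,0,0,0,34,0.25,-0.027,0.068,0,0,0,39,0.25,-0.027,0.068,0,0,0,39,0.25]'

```text
t: 5.1
eef_pos: [0.5723, -0.393, 0.0583]
tool_rot: [0.001, 0.96, -0.281, 0.001]
contact_force: [-0.6, -0.1, 0.4]
gripper_width: 0.25
grasp_force: 0.0
```

>>> arm_command --commands '[0,-0.002,0,0,0,0,0.5,0,-0.002,0,0,0,0,0.5,0,-0.002,-0.1,0,0,0,0.6,0,-0.002,-0.1,0,0,0,0.6,0,-0.002,-0.12,0,0,-8,0.6,0,-0.002,-0.12,0,0,-16,0.6]'

```text
t: 5.7
eef_pos: [0.5754, -0.3911, 0.1817]
tool_rot: [0.002, 0.99, -0.14, 0.003]
contact_force: [0.3, -0.3, -0.3]
gripper_width: 0.605
grasp_force: 0.0
```

Run:
```python
from h import *
# blanks: closing along jig x. b1 first -> pocket1
b=[(.4098,-.2618),(.4490,-.2110),(.4555,-.1590)]
for p in b: print(wj(p))
plan([(*b[0],.15,-22.3),(*b[0],.15,-22.3-180),(*b[0],.15,-112.3)])
```

```text
[-32.91482749 -67.32498891]
[-15.92297943  -5.44965376]
[-29.64083655  45.12771663]
now [ 0.5754 -0.3911  0.1817] ang -106.1 q [-0.1   0.76  0.99  1.6  -0.69  1.16 -0.8 ] t 5.7 F [ 0.3 -0.3 -0.3] w 0.605
[-0.1951 -0.0785  0.0303] [  0.4  -0.2 -83.8]
[-0.1951 -0.0785  0.0303] [-0.2 -0.4 96.2]
[-0.1951 -0.0785  0.0303] [ 0.1 -0.4  6.2]
```

Run:
```python
from h import *
plan([(.449,-.211,.16,-22.3)])
```

```text
now [ 0.5754 -0.3911  0.1817] ang -106.1 q [-0.1   0.76  0.99  1.6  -0.69  1.16 -0.8 ] t 5.7 F [ 0.3 -0.3 -0.3] w 0.605
[-0.1714 -0.1382  0.0203] [  0.4  -0.2 -83.8]
```

>>> arm_command --commands '[-0.05,-0.04,0,0,0,-15,0.5,-0.05,-0.04,0,0,0,-15,0.5,-0.1,-0.08,0,0,0,-30,0.5,-0.1,-0.08,0.01,0,0,-40,0.5,-0.14,-0.11,0.02,0,0,-50,0.5,-0.17,-0.138,0.02,0,0,-60,0.5,-0.17,-0.138,0.02,0,0,-70,0.5,-0.17,-0.138,0.02,0,0,-84,0.5]'

```text
t: 6.5
eef_pos: [0.4498, -0.2069, 0.1574]
tool_rot: [-0.001, 0.904, 0.428, 0.001]
contact_force: [0.1, -0.4, 0.6]
gripper_width: 0.503
grasp_force: 0.0
```

>>> arm_command --commands '[0,0,0,0,0,-10,0.5,0,0,0,0,0,-10,0.5,0,0,0,0,0,-10,0.5]'

```text
t: 6.8
eef_pos: [0.4501, -0.2091, 0.1574]
tool_rot: [-0.0, 0.866, 0.5, 0.0]
contact_force: [-0.6, -0.2, -0.2]
gripper_width: 0.502
grasp_force: 0.0
```

```bash
cat >> h.py <<'E'
def blanks(c,z=.028,zs=.023):
    h=cv2.cvtColor(c['img'],cv2.COLOR_RGB2HSV);m=cv2.inRange(h,(17,140,90),(32,255,255))
    m=cv2.morphologyEx(m,cv2.MORPH_OPEN,np.ones((5,5)))
    for k in cv2.findContours(m,cv2.RETR_EXTERNAL,cv2.CHAIN_APPROX_NONE)[0]:
        if len(k)>20:
            (u,v),r,a=cv2.fitEllipse(k);A=cv2.contourArea(k)
            p=ray(c,u,v,z);j=wj(p)
            if abs(j[0])<95 and abs(j[1])<118: print('blank px',round(u),round(v),'area',A,'w',p.round(4),'jig',j.round(1))
E
python3 - <<'E'
from h import *
c=snap('wrist','w2.png');blanks(c)
plan([(.449,-.211,.16,-22.3)])
for n,p in dict(p0=(*jw(55,-44),.02),p1=(*jw(55,0),.02),p2=(*jw(55,44),.02),t0=(*jw(55,-76),.042),t1=(*jw(55,76),.042)).items(): print(n,proj(c,p).round(1))
E
```

```text
blank px 271 268 area 823.5 w [ 0.4106 -0.2635  0.028 ] jig [-31.5 -68.6]
blank px 281 202 area 921.0 w [ 0.4498 -0.2133  0.028 ] jig [-14.4  -7.3]
blank px 255 145 area 1100.5 w [ 0.456  -0.1608  0.028 ] jig [-28.5  43.7]
now [ 0.45   -0.2092  0.1573] ang -30.1 q [-0.33  0.35  0.79  2.09 -0.34  0.83  0.13] t 6.8 F [-0.1  0.1 -0.4] w 0.503
[-0.0021  0.     -0.0027] [ 0.  -0.  -7.8]
p0 [361.6 228.1]
p1 [358.6 181. ]
p2 [355.2 129.5]
t0 [369.9 271.1]
t1 [358.9  87.4]
```

View pics/w2.png

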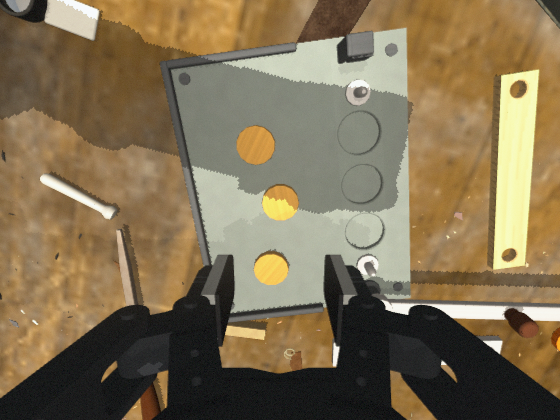

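The wrist view shows the blanks at (255,145), (281,202) and (271,268), and the empty pockets at (358,131), (361,182) and (363,229). The keeper is clear. My predictions are within about 2 px. Next I grip the middle blank in place, flat on the plate.

>>> arm_command --commands '[0.001,0,0.05,0,0,-8,0.5,0.001,0,0.1,0,0,-8,0.5,0.001,0,0.12,0,0,-8,0.5,0.001,0,0.128,0,0,-8,0.5,0.001,0,0.134,0,0,-8,0.5,0.001,0,0.134,0,0,-8,0.5]'

```text
t: 7.45
eef_pos: [0.4509, -0.2087, 0.0235]
tool_rot: [0.0, 0.829, 0.559, 0.0]
contact_force: [-0.5, 0.3, 1.4]
gripper_width: 0.502
grasp_force: 0.0
```

>>> arm_command --commands '[0,0,0,0,0,0,0.2,0,0,0,0,0,0,0.2,0,0,0,0,0,0,0.2,0,0,0,0,0,0,0.2]' --force 20

```text
t: 7.85
eef_pos: [0.4513, -0.2088, 0.0242]
tool_rot: [0.001, 0.829, 0.56, 0.001]
contact_force: [-1.0, 0.4, 7.9]
gripper_width: 0.349
grasp_force: 20.1
```

Run:
```python
from h import *
plan([]);o=get_obs();print(wj(o['eef_pos']))
c=snap('wrist','w3.png');blanks(c);blanks(snap('side','s3.png'));blanks(snap('scene'))
```

```text
now [ 0.4513 -0.2088  0.0242] ang -21.9 q [-0.12  0.57  0.54  2.15 -0.56  0.56  0.45] t 7.8 F [-1.   0.4  7.9] w 0.349
[-14.66654361  -2.51830144]
blank px 250 361 area 478.0 w [ 0.4185 -0.2513  0.028 ] jig [-28.8 -54.3]
blank px 278 279 area 3120.0 w [ 0.4497 -0.2127  0.028 ] jig [-14.6  -6.8]
blank px 247 173 area 4052.5 w [ 0.4562 -0.1604  0.028 ] jig [-28.5  44.1]
blank px 71 25 area 49.5 w [ 0.4169 -0.0832  0.028 ] jig [-94.1 100.6]
blank px 228 269 area 150.0 w [ 0.4093 -0.2619  0.028 ] jig [-33.3 -67.6]
blank px 208 252 area 80.5 w [ 0.4494 -0.2171  0.028 ] jig [-13.2 -10.9]
blank px 177 250 area 109.5 w [ 0.4515 -0.157   0.028 ] jig [-34.1  45.5]
blank px 262 303 area 165.5 w [ 0.4551 -0.1587  0.028 ] jig [-30.1  45.3]
blank px 273 282 area 44.0 w [ 0.4552 -0.2067  0.028 ] jig [-11.9   0.9]
blank px 306 268 area 96.5 w [ 0.4093 -0.264   0.028 ] jig [-32.5 -69.6]
```

View pics/w3.png

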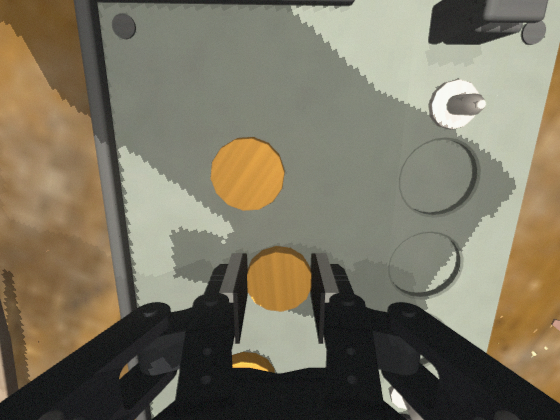

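Run:
```python
from h import *
c=snap('wrist')
P=[ray(c,438.5,176,.02),ray(c,424.5,264,.02)]
B=[ray(c,247,173,.028),ray(c,278,279,.028)]
for p in P+B: print(p.round(4),wj(p).round(1))
print('pitch',np.linalg.norm(P[0]-P[1]),'dir',np.degrees(np.arctan2(*(P[0]-P[1])[1::-1])))
print('post tip',wj(ray(c,482,104,.042)),'post foot ring', wj(ray(c,456,105,.024)))
d=P[1]-B[1];o=get_obs();e=o['eef_pos']
plan([(*(e+d)[:2],e[2]+.001,-22.3)])
```

```text
[ 0.5354 -0.1951  0.02  ] [58. 42.]
[ 0.5183 -0.2359  0.02  ] [57.6 -2.2]
[ 0.4562 -0.1602  0.028 ] [-28.5  44.3]
[ 0.4496 -0.2124  0.028 ] [-14.9  -6.5]
pitch 0.04422933771936617 dir 67.25800394037206
post tip [58.94944424 73.08873607] post foot ring [58.79392972 72.85733217]
now [ 0.4513 -0.2088  0.0242] ang -21.9 q [-0.12  0.57  0.54  2.15 -0.56  0.56  0.45] t 8.1 F [-0.3 -0.3  7.4] w 0.352
[ 0.0039  0.0725 -0.0008] [ 0.1 -0.   0.4]
```

>>> arm_command --commands '[0,0,-0.001,0,0,0,0.2,0,0.01,-0.001,0,0,0,0.2,0.001,0.025,-0.001,0,0,0,0.2,0.002,0.04,-0.001,0,0,0,0.2,0.003,0.055,-0.001,0,0,0,0.2,0.004,0.067,-0.001,0,0,0,0.2,0.004,0.0725,-0.001,0,0,0,0.2,0.004,0.0725,-0.001,0,0,0,0.2]'

```text
t: 8.85
eef_pos: [0.5204, -0.2321, 0.0241]
tool_rot: [0.001, 0.829, 0.56, 0.0]
contact_force: [0.5, 0.1, -0.1]
gripper_width: 0.352
grasp_force: 19.8
```

```bash
sed -i 's/^JO=.*/JO=np.array([.46755,-.2151]);JY=np.radians(-22.5)/' h.py
python3 - <<'E'
from h import *
plan([]);o=get_obs();print(wj(o['eef_pos']))
c=snap('wrist','w4.png');blanks(c)
E
```

```text
now [ 0.5204 -0.2321  0.0241] ang -21.9 q [-0.1   0.66  0.55  1.98 -0.55  0.65  0.42] t 8.8 F [ 0.5  0.1 -0.1] w 0.352
[55.30824786  4.5270297 ]
blank px 279 279 area 3080.0 w [ 0.5189 -0.236   0.028 ] jig [55.4  0.4]
blank px 80 182 area 4224.5 w [ 0.4568 -0.1603  0.028 ] jig [-30.9  46.6]
```

View pics/w4.png

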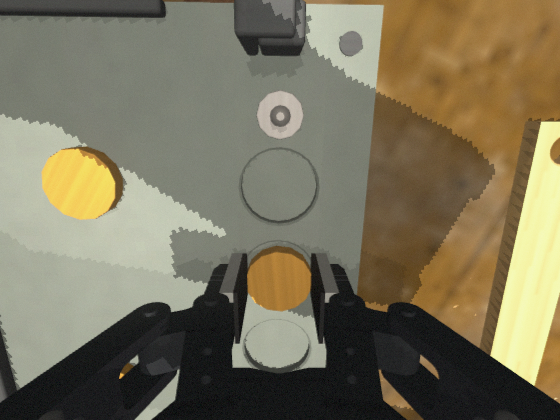

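Run:
```python
from h import *
c=snap('wrist')
p2=ray(c,279,185.5,.02);p0=ray(c,276.5,345,.02)
print(wj(p2),wj(p0),np.linalg.norm(p2-p0),'mid',wj((p0+p2)/2), 'b',wj(ray(c,279,279,.0275)))
print('post1',wj(ray(c,280,115,.024)))
```

```text
[54.17312305 44.0718801 ] [ 53.83737218 -43.56256873] 0.08763509200848572 mid [54.00524761  0.25465569] b [54.67101087  0.26771463]
post1 [54.23195331 75.26779656]
```

The blank sits centred over pocket 1: blank (279,279), with pockets 2 and 0 at (279,185) and (276,345). Releasing.

>>> arm_command --commands '[0,-0.001,0,0,0,0,0.5,0,-0.001,0,0,0,0,0.5,0,-0.001,-0.04,0,0,0,0.5,0,-0.001,-0.08,0,0,0,0.5,0,-0.001,-0.1,0,0,0,0.5,0,-0.001,-0.1,0,0,0,0.5]'

```text
t: 9.55
eef_pos: [0.5199, -0.2323, 0.1272]
tool_rot: [0.002, 0.829, 0.56, 0.002]
contact_force: [-0.3, -0.2, 0.1]
gripper_width: 0.499
grasp_force: 0.0
```

Run:
```python
from h import *
c=snap('wrist','w5.png');blanks(c);blanks(c,z=.023)
```

```text
blank px 169 288 area 931.5 w [ 0.4102 -0.2628  0.028 ] jig [-34.7 -66. ]
blank px 276 212 area 1155.5 w [ 0.5174 -0.2345  0.028 ] jig [53.5  1.2]
blank px 161 152 area 1399.0 w [ 0.4565 -0.1607  0.028 ] jig [-31.1  46. ]
blank px 169 288 area 931.5 w [ 0.4074 -0.2649  0.023 ] jig [-36.5 -69. ]
blank px 276 212 area 1155.5 w [ 0.5168 -0.2359  0.023 ] jig [53.5 -0.4]
blank px 161 152 area 1399.0 w [ 0.4546 -0.1606  0.023 ] jig [-32.8  45.4]
```

Run:
```python
from h import *
plan([(.4568,-.1605,.06,-22.5),(.4568,-.1605,.0245,-22.5)])
```

```text
now [ 0.519  -0.2315  0.1254] ang -21.9 q [-0.2   0.51  0.68  1.95 -0.43  0.83  0.33] t 9.6 F [-0.2  0.6 -0.8] w 0.501
[ 0.0426 -0.0844  0.0652] [ 0.2 -0.1  0.6]
[ 0.0426 -0.0845  0.1007] [ 0.2 -0.1  0.6]
```

>>> arm_command --commands '[0.021,-0.042,0.02,0,0,0,0.5,0.042,-0.084,0.04,0,0,0,0.5,0.042,-0.084,0.065,0,0,0,0.5,0.042,-0.084,0.085,0,0,0,0.5,0.042,-0.084,0.1,0,0,0,0.5,0.042,-0.084,0.1,0,0,0,0.5]'

```text
t: 10.2
eef_pos: [0.4536, -0.1603, 0.0218]
tool_rot: [-0.002, 0.829, 0.56, -0.002]
contact_force: [0.4, 0.7, -0.0]
gripper_width: 0.497
grasp_force: 0.0
```

>>> arm_command --commands '[0,0,0,0,0,0,0.2,0,0,0,0,0,0,0.2,0,0,0,0,0,0,0.2]' --force 20

```text
t: 10.5
eef_pos: [0.4564, -0.1612, 0.0247]
tool_rot: [0.0, 0.829, 0.56, 0.0]
contact_force: [1.0, -0.8, -0.8]
gripper_width: 0.356
grasp_force: 19.8
```

Run:
```python
from h import *
c=snap('wrist','w6.png');blanks(c,.0278);o=get_obs();print(wj(o['eef_pos']));e=o['eef_pos']
tgt=jw(54,44);plan([(*tgt,e[2]+.001,-22.5)])
```

```text
blank px 427 364 area 106.5 w [ 0.508  -0.2399  0.0278] jig [46.9 -7.5]
blank px 451 324 area 139.5 w [ 0.5253 -0.2209  0.0278] jig [55.6 16.7]
blank px 279 269 area 3277.5 w [ 0.4568 -0.1603  0.0278] jig [-30.9  46.6]
blank px 557 190 area 49.0 w [ 0.5844 -0.1705  0.0278] jig [90.8 85.9]
[-30.97113578  45.57432648]
now [ 0.4564 -0.1611  0.0247] ang -21.9 q [-0.22  0.55  0.55  2.18 -0.56  0.54  0.36] t 10.6 F [ 0.6 -1.2 -1.1] w 0.355
[-0.0024  0.085  -0.0009] [ 0.1 -0.   0.6]
```

>>> arm_command --commands '[0,0,-0.0005,0,0,0,0.2,-0.001,0.015,-0.0005,0,0,0,0.2,-0.001,0.03,-0.0005,0,0,0,0.2,-0.002,0.045,-0.0005,0,0,0,0.2,-0.002,0.06,-0.0005,0,0,0,0.2,-0.003,0.075,-0.0005,0,0,0,0.2,-0.0034,0.085,-0.0005,0,0,0,0.2,-0.0034,0.085,-0.0005,0,0,0,0.2]'

```text
t: 11.35
eef_pos: [0.5349, -0.1965, 0.0249]
tool_rot: [0.001, 0.829, 0.56, 0.0]
contact_force: [-0.6, -0.2, 0.0]
gripper_width: 0.358
grasp_force: 19.9
```

Run:
```python
from h import *
c=snap('wrist','w7.png');blanks(c,.0278);o=get_obs();print(wj(o['eef_pos']));plan([])
```

```text
blank px 275 338 area 2601.0 w [ 0.519  -0.2312  0.0278] jig [53.7  4.8]
blank px 278 269 area 3255.0 w [ 0.5352 -0.1956  0.0278] jig [55.  43.9]
[53.80779567 42.92226615]
now [ 0.5337 -0.196   0.0247] ang -21.9 q [-0.17  0.65  0.55  1.99 -0.55  0.65  0.36] t 11.4 F [-0.8  0.2 -1.6] w 0.358
```

View pics/w7.png

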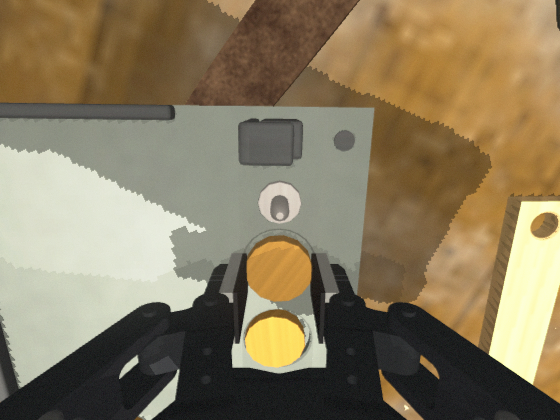

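Blank 2 is over pocket 2 at (278,269), and the first blank sits in pocket 1 at (275,338). Releasing.

>>> arm_command --commands '[0,0,0,0,0,0,0.5,0,0,0,0,0,0,0.5,0,0,-0.04,0,0,0,0.5,0,0,-0.08,0,0,0,0.5,0,0,-0.1,0,0,0,0.5,0,0,-0.1,0,0,0,0.5]'

```text
t: 12.0
eef_pos: [0.535, -0.1965, 0.1276]
tool_rot: [0.002, 0.829, 0.56, 0.002]
contact_force: [-0.6, 0.1, -0.3]
gripper_width: 0.501
grasp_force: 0.0
```

Run:
```python
from h import *
c=snap('wrist','w8.png');blanks(c,z=.023)
t=jw(-34,-65.5)
plan([(*t,.1,-22.5),(*t,.025,-22.5)])
```

```text
blank px 275 256 area 1038.5 w [ 0.5168 -0.2358  0.023 ] jig [53.4 -0.3]
blank px 276 205 area 1173.5 w [ 0.5337 -0.1956  0.023 ] jig [53.7 43.3]
now [ 0.5341 -0.1959  0.1259] ang -21.9 q [-0.27  0.51  0.68  1.94 -0.43  0.83  0.26] t 12.1 F [ 0.2 -0.4 -0.9] w 0.496
[-0.1078 -0.0892  0.0255] [ 0.1 -0.1  0.6]
[-0.1079 -0.0894  0.1005] [ 0.1 -0.1  0.6]
```

>>> arm_command --commands '[-0.035,-0.03,0,0,0,0,0.6,-0.07,-0.06,0,0,0,0,0.6,-0.108,-0.09,0.02,0,0,0,0.6,-0.108,-0.09,0.05,0,0,0,0.6,-0.108,-0.09,0.08,0,0,0,0.6,-0.108,-0.09,0.1,0,0,0,0.6,-0.108,-0.09,0.1,0,0,0,0.6]'

```text
t: 12.75
eef_pos: [0.4068, -0.2611, 0.0217]
tool_rot: [-0.003, 0.829, 0.56, -0.002]
contact_force: [0.6, 0.6, 0.3]
gripper_width: 0.601
grasp_force: 0.0
```

>>> arm_command --commands '[0,0,0,0,0,0,0.2,0,0,0,0,0,0,0.2,0,0,0,0,0,0,0.2]' --force 20

```text
t: 13.05
eef_pos: [0.4104, -0.2627, 0.0255]
tool_rot: [0.001, 0.829, 0.56, 0.0]
contact_force: [0.3, 0.5, -0.7]
gripper_width: 0.351
grasp_force: 19.8
```

Run:
```python
from h import *
c=snap('wrist','w9.png');blanks(c,.0278);o=get_obs();print(wj(o['eef_pos']));e=o['eef_pos']
tgt=jw(54,-44);plan([(*tgt,e[2]+.001,-22.5)])
```

```text
blank px 278 271 area 3191.0 w [ 0.4102 -0.263   0.0278] jig [-34.7 -66.2]
blank px 552 240 area 428.5 w [ 0.5334 -0.2955  0.0278] jig [ 91.6 -49. ]
blank px 484 130 area 4317.5 w [ 0.514  -0.2344  0.0278] jig [50.3 -0.1]
blank px 503 26 area 4169.0 w [ 0.529  -0.1985  0.0278] jig [50.4 38.9]
[-34.64940111 -65.78622713]
now [ 0.4104 -0.2626  0.0254] ang -21.9 q [ 0.    0.56  0.55  2.18 -0.56  0.55  0.6 ] t 13.1 F [-0.3  0.4 -0.3] w 0.351
[ 0.0209  0.0889 -0.0009] [ 0.1 -0.   0.6]
```

>>> arm_command --commands '[0.005,0.005,-0.0005,0,0,0,0.2,0.012,0.015,-0.0005,0,0,0,0.2,0.0215,0.03,-0.0005,0,0,0,0.2,0.0215,0.045,-0.0005,0,0,0,0.2,0.0215,0.06,-0.0005,0,0,0,0.2,0.0215,0.075,-0.0005,0,0,0,0.2,0.0215,0.089,-0.0005,0,0,0,0.2,0.0215,0.089,-0.0005,0,0,0,0.2]'

```text
t: 13.9
eef_pos: [0.5035, -0.2758, 0.0254]
tool_rot: [0.001, 0.828, 0.561, 0.001]
contact_force: [0.7, 0.3, -0.2]
gripper_width: 0.349
grasp_force: 19.9
```

Run:
```python
from h import *
c=snap('wrist','w10.png');blanks(c,.0278);blanks(c,.023);o=get_obs();print(wj(o['eef_pos']));plan([])
```

```text
blank px 279 270 area 3182.5 w [ 0.5035 -0.276   0.0278] jig [ 56.5 -42.6]
blank px 273 181 area 3637.5 w [ 0.5172 -0.2349  0.0278] jig [53.4  0.7]
blank px 275 75 area 4863.5 w [ 0.534  -0.1952  0.0278] jig [53.7 43.8]
blank px 279 270 area 3182.5 w [ 0.5025 -0.2784  0.023 ] jig [ 56.5 -45.1]
blank px 273 181 area 3637.5 w [ 0.5167 -0.2359  0.023 ] jig [53.4 -0.4]
blank px 275 75 area 4863.5 w [ 0.5341 -0.1948  0.023 ] jig [53.7 44.2]
[ 54.74946146 -42.61829737]
now [ 0.5018 -0.2754  0.0252] ang -21.8 q [-0.03  0.66  0.56  1.98 -0.56  0.66  0.51] t 13.9 F [-0.6  0.1 -1. ] w 0.352
```

>>> arm_command --commands '[-0.0015,-0.001,0,0,0,0,0.2,-0.0015,-0.001,0,0,0,0,0.2,-0.0015,-0.001,0,0,0,0,0.5,-0.0015,-0.001,0,0,0,0,0.5,-0.0015,-0.001,-0.04,0,0,0,0.5,-0.0015,-0.001,-0.09,0,0,0,0.5,-0.0015,-0.001,-0.1,0,0,0,0.5,-0.0015,-0.001,-0.1,0,0,0,0.5]'

```text
t: 14.75
eef_pos: [0.5001, -0.2775, 0.1271]
tool_rot: [0.002, 0.829, 0.56, 0.001]
contact_force: [-0.1, -0.3, -0.6]
gripper_width: 0.503
grasp_force: 0.0
```

Run:
```python
from h import *
plan([])
c=snap('wrist','w11.png');blanks(c,z=.023)
```

```text
now [ 0.5001 -0.2775  0.1271] ang -21.9 q [-0.12  0.51  0.69  1.94 -0.44  0.84  0.42] t 14.8 F [-0.1 -0.3 -0.6] w 0.503
blank px 276 207 area 1179.0 w [ 0.4986 -0.2778  0.023 ] jig [ 52.6 -46.1]
blank px 278 149 area 1328.0 w [ 0.5165 -0.2362  0.023 ] jig [53.3 -0.7]
blank px 279 85 area 1589.5 w [ 0.5339 -0.1952  0.023 ] jig [53.7 43.8]
```

View pics/w11.png

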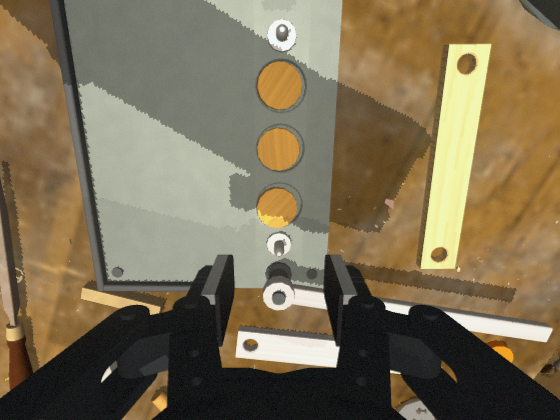

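All three blanks look seated, at (276,207), (278,149) and (279,85). The first shows a slightly uneven ring. I'll press lightly on it with shut fingers to check its height.

Run:
```python
from h import *
t=jw(53.2,-45)
plan([(*t,.035,-22.5),(*t,.022,-22.5)])
```

```text
now [ 0.4991 -0.2766  0.1255] ang -21.9 q [-0.12  0.52  0.69  1.94 -0.44  0.84  0.42] t 14.8 F [-0.3 -0.6 -0.2] w 0.502
[-0.0003  0.0004  0.0905] [ 0.1 -0.   0.6]
[-0.0003  0.0003  0.1035] [ 0.1 -0.   0.6]
```

>>> arm_command --commands '[0,0,0.03,0,0,0,0,0,0,0.06,0,0,0,0,0,0,0.08,0,0,0,0,0,0,0.09,0,0,0,0,0,0,0.094,0,0,0,0,0,0,0.096,0,0,0,0,0,0,0.096,0,0,0,0]'

```text
t: 15.5
eef_pos: [0.4991, -0.2771, 0.0295]
tool_rot: [0.0, 0.829, 0.56, 0.0]
contact_force: [0.1, -0.0, 0.4]
gripper_width: 0.001
grasp_force: 0.0
```

>>> arm_command --commands '[0,0,0.002,0,0,0,0,0,0,0.004,0,0,0,0,0,0,0.005,0,0,0,0,0,0,0.006,0,0,0,0,0,0,0.006,0,0,0,0]'

```text
t: 16.0
eef_pos: [0.4997, -0.2778, 0.0256]
tool_rot: [0.001, 0.829, 0.559, 0.001]
contact_force: [-2.9, 1.3, 14.0]
gripper_width: 0.001
grasp_force: 6.7
```

>>> arm_command --commands '[0,0,-0.015,0,0,0,0,0.02,0,-0.015,0,0,0,0,0.045,0,-0.015,0,0,0,0,0.045,0,-0.006,0,0,0,0,0.045,0,-0.003,0,0,0,0,0.045,0,-0.001,0,0,0,0,0.045,0,0,0,0,0,0,0.045,0,0,0,0,0,0]'

```text
t: 16.8
eef_pos: [0.5152, -0.2361, 0.0233]
tool_rot: [0.0, 0.829, 0.559, -0.0]
contact_force: [-0.4, -0.1, 0.1]
gripper_width: 0.001
grasp_force: 0.0
```

>>> arm_command --commands '[0,0,0,0,0,0,0,0,0,-0.015,0,0,0,0,0.045,0,-0.015,0,0,0,0,0.045,0,-0.006,0,0,0,0,0.045,0,-0.003,0,0,0,0,0.045,0,-0.001,0,0,0,0,0.045,0,0,0,0,0,0,0.045,0,0,0,0,0,0]'

```text
t: 17.6
eef_pos: [0.532, -0.1944, 0.0234]
tool_rot: [0.0, 0.829, 0.559, -0.0]
contact_force: [0.7, 0.0, 0.5]
gripper_width: 0.002
grasp_force: 0.0
```

Blanks 1 and 2 are down, with no contact at 23 mm. Blank 0 stands about 2.5 mm high, so it is caught on the rim on its -y side. I'll regrip it and shift it a little towards +y.

Run:
```python
from h import *
t=jw(53.6,-45.5)
plan([(*t,.08,-22.5),(*t,.025,-22.5)])
```

```text
now [ 0.532  -0.1944  0.0234] ang -22.0 q [-0.19  0.66  0.57  1.99 -0.58  0.65  0.37] t 17.6 F [0.7 0.  0.5] w 0.002
[-0.0893  0.0012 -0.0566] [0.  0.  0.5]
[-0.0893  0.0012 -0.0016] [0.  0.  0.5]
```

>>> arm_command --commands '[0,0,-0.03,0,0,0,0,-0.03,0,-0.057,0,0,0,0.5,-0.0893,0.0012,-0.057,0,0,0.5,0.5,-0.0893,0.0012,-0.057,0,0,0.5,0.5,-0.0893,0.0012,-0.03,0,0,0.5,0.5,-0.0893,0.0012,-0.01,0,0,0.5,0.5,-0.0893,0.0012,-0.002,0,0,0.5,0.5,-0.0893,0.0012,-0.002,0,0,0.5,0.5]'

```text
t: 18.4
eef_pos: [0.4992, -0.2766, 0.0243]
tool_rot: [-0.001, 0.831, 0.556, -0.001]
contact_force: [-0.1, 0.6, 0.1]
gripper_width: 0.501
grasp_force: 0.0
```

>>> arm_command --commands '[0,0,0,0,0,0,0.2,0,0,0,0,0,0,0.2,0,0,0,0,0,0,0.2]'

```text
t: 18.7
eef_pos: [0.5008, -0.2769, 0.026]
tool_rot: [0.001, 0.831, 0.556, 0.0]
contact_force: [-0.2, 1.2, -0.5]
gripper_width: 0.206
grasp_force: 0.0
```

Run:
```python
from h import *
plan([]);print(wj(get_obs()['eef_pos']))
c=snap('wrist','w12.png');blanks(c,z=.0255);blanks(c,.023)
```

```text
now [ 0.5008 -0.2769  0.026 ] ang -22.4 q [-0.03  0.66  0.57  1.98 -0.57  0.66  0.52] t 18.7 F [-0.2  1.2 -0.5] w 0.206
[ 54.34901754 -44.33107104]
blank px 278 263 area 2174.0 w [ 0.5012 -0.2746  0.0255] jig [ 53.9 -42.1]
blank px 276 177 area 3639.5 w [ 0.5169 -0.2354  0.0255] jig [53.4  0.1]
blank px 277 72 area 4742.5 w [ 0.5335 -0.1955  0.0255] jig [53.4 43.4]
blank px 278 263 area 2174.0 w [ 0.5008 -0.2758  0.023 ] jig [ 53.9 -43.4]
blank px 276 177 area 3639.5 w [ 0.5167 -0.2359  0.023 ] jig [53.3 -0.4]
blank px 277 72 area 4742.5 w [ 0.5336 -0.1953  0.023 ] jig [53.4 43.6]
```

The fingers closed over the blank without touching it, so it has probably dropped. I'll press again to check.

>>> arm_command --commands '[0,0,-0.01,0,0,0,0,0,0,-0.01,0,0,0,0,0,0,-0.01,0,0,0,0,0,0,-0.01,0,0,0,0,0,0,0,0,0,0,0,0,0,0.002,0,0,0,0,0,0,0.0025,0,0,0,0,0,0,0.0025,0,0,0,0]'

```text
t: 19.55
eef_pos: [0.5002, -0.2765, 0.0231]
tool_rot: [-0.001, 0.831, 0.556, 0.0]
contact_force: [-3.4, 3.7, 14.0]
gripper_width: -0.005
grasp_force: 7.0
```

>>> arm_command --commands '[0,0,0,0,0,0,0,0,0,0,0,0,0,0]'

```text
t: 19.75
eef_pos: [0.5002, -0.2765, 0.0231]
tool_rot: [-0.0, 0.831, 0.556, 0.0]
contact_force: [-2.7, 2.4, 13.6]
gripper_width: -0.002
grasp_force: 6.8
```

>>> arm_command --commands '[0,0,-0.03,0,0,0,0,0,0,-0.06,0,0,0,0.3,0,0,-0.1,0,0,0,0.5,0,0,-0.1,0,0,0,0.5,0,0,-0.1,0,0,0,0.5]'

```text
t: 20.25
eef_pos: [0.5006, -0.2765, 0.1228]
tool_rot: [0.0, 0.831, 0.556, 0.0]
contact_force: [-0.2, 0.4, -0.8]
gripper_width: 0.5
grasp_force: 0.0
```

Run:
```python
from h import *
plan([])
c=snap('wrist');blanks(c,z=.023)
im=c['img'][60:250,220:340,::-1]
cv2.imwrite('pics/w13.png',cv2.resize(im,None,fx=3,fy=3,interpolation=cv2.INTER_CUBIC))
```

```text
now [ 0.5006 -0.2765  0.1228] ang -22.4 q [-0.13  0.52  0.7   1.94 -0.45  0.84  0.42] t 20.2 F [-0.2  0.4 -0.8] w 0.5
blank px 278 209 area 1205.0 w [ 0.4998 -0.2771  0.023 ] jig [ 53.5 -44.9]
blank px 278 151 area 1372.5 w [ 0.5165 -0.2361  0.023 ] jig [53.3 -0.7]
blank px 278 87 area 1614.5 w [ 0.5334 -0.1955  0.023 ] jig [53.3 43.3]
```

View pics/w13.png

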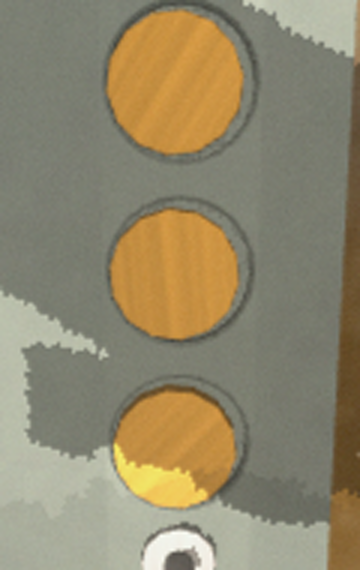

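All three blanks now lie in their pockets, evenly spaced 44 mm apart at crop (175,82), (173,275) and (174,447). On to the wooden strip.

Run:
```python
from h import *
plan([(.640,-.302,.14,-22)])
```

```text
now [ 0.4999 -0.2761  0.1218] ang -22.4 q [-0.13  0.53  0.7   1.94 -0.45  0.84  0.42] t 20.3 F [ 0.2  0.1 -0.1] w 0.496
[ 0.0295  0.1394 -0.0183] [-0.1 -0.  -0.4]
```

>>> arm_command --commands '[0.01,0.045,-0.018,0,0,0,0.55,0.02,0.09,-0.018,0,0,0,0.55,0.0295,0.139,-0.018,0,0,0,0.55,0.0295,0.139,-0.018,0,0,0,0.55,0.0295,0.139,-0.018,0,0,0,0.55]'

```text
t: 20.8
eef_pos: [0.6396, -0.3019, 0.1377]
tool_rot: [-0.001, 0.831, 0.556, -0.001]
contact_force: [-0.7, -0.5, 0.3]
gripper_width: 0.55
grasp_force: 0.0
```

```bash
cat >> h.py <<'E'
def strip(c,z,kind):
    h=cv2.cvtColor(c['img'],cv2.COLOR_RGB2HSV)
    m=cv2.inRange(h,(20,60,150),(35,190,255)) if kind=='wood' else cv2.inRange(h,(0,0,150),(180,45,255))
    m=cv2.morphologyEx(m,cv2.MORPH_OPEN,np.ones((3,3)))
    for k in cv2.findContours(m,cv2.RETR_EXTERNAL,cv2.CHAIN_APPROX_NONE)[0]:
        if cv2.contourArea(k)<400: continue
        P=np.array([ray(c,u,v,z)[:2] for u,v in k[:,0]])*1000
        (x,y),(a,b),g=cv2.minAreaRect(P.astype(np.float32))
        if a>b: g+=0
        else: g+=90
        print(kind,'c',round(x/1000,4),round(y/1000,4),'size',round(a),round(b),'long ang',round(g,1),'px',k[:,0].mean(0).round())
E
python3 - <<'E'
from h import *
plan([]);c=snap('wrist','w14.png');strip(c,.01,'wood')
strip(snap('side'),.01,'wood');strip(snap('scene'),.01,'wood');strip(c,.008,'steel')
E
```

```text
now [ 0.6396 -0.3019  0.1377] ang -22.4 q [-0.07  0.71  0.67  1.58 -0.49  1.03  0.35] t 20.8 F [-0.7 -0.5  0.3] w 0.55
wood c 0.4898 -0.2802 size 31 33 long ang 157.8 px [114. 237.]
wood c 0.6276 -0.3529 size 78 15 long ang 68.6 px [288. 254.]
wood c 0.5078 -0.2366 size 32 33 long ang 146.0 px [106. 185.]
wood c 0.5249 -0.1953 size 30 33 long ang 137.4 px [ 97. 130.]
wood c 0.6529 -0.2655 size 98 29 long ang 68.5 px [275. 138.]
wood c 0.5679 -0.1206 size 15 25 long ang 157.6 px [96.  9.]
wood c 0.2944 -0.5406 size 43 89 long ang 115.4 px [387. 336.]
wood c 0.3462 -0.5207 size 15 215 long ang 107.7 px [370. 311.]
wood c 1.3995 -0.5025 size 238 108 long ang 48.9 px [335.  69.]
wood c 0.6355 -0.3088 size 164 36 long ang 68.5 px [217. 221.]
steel c 0.5991 -0.451 size 17 89 long ang 148.2 px [299. 346.]
steel c 0.4769 -0.2603 size 209 155 long ang 53.7 px [ 76. 205.]
```

View pics/w14.png

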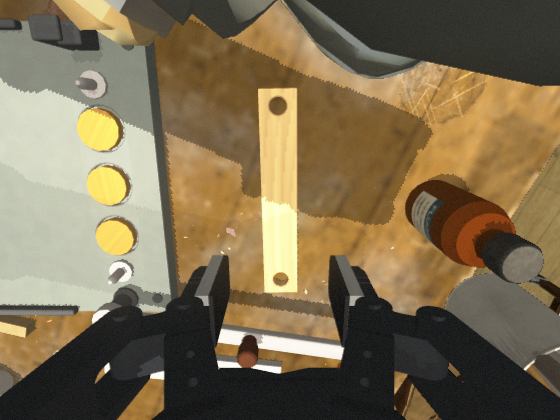

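The strip lies ahead with holes at (277,106) and (280,279). I get its centre from the holes.

Run:
```python
from h import *
c=snap('wrist');a,b=ray(c,277.3,106,.009),ray(c,280.3,279.3,.009);m=(a+b)/2
print(a,b,np.linalg.norm(a-b),m,np.degrees(np.arctan2(*(a-b)[1::-1])))
plan([(*m[:2],.004,-21.7)])
```

```text
[ 0.66538115 -0.23292555  0.009     ] [ 0.60888898 -0.37631874  0.009     ] 0.15411999645915422 [ 0.63713507 -0.30462214  0.009     ] 68.49720211445103
now [ 0.6384 -0.3026  0.1401] ang -22.5 q [-0.07  0.71  0.67  1.58 -0.49  1.03  0.35] t 21.0 F [ 0.3 -0.2  0.9] w 0.549
[-2.400e-03 -1.000e-04  1.361e-01] [-0.1 -0.  -0.8]
```

>>> arm_command --commands '[-0.0024,0,0.045,0,0,-1,0.55,-0.0024,0,0.09,0,0,-1,0.55,-0.0024,0,0.115,0,0,-1,0.55,-0.0024,0,0.13,0,0,-1,0.5,-0.0024,0,0.136,0,0,-1,0.5,-0.0024,0,0.136,0,0,-1,0.5]'

```text
t: 21.6
eef_pos: [0.6389, -0.3049, 0.005]
tool_rot: [0.0, 0.826, 0.563, 0.0]
contact_force: [0.3, -0.5, 0.3]
gripper_width: 0.495
grasp_force: 0.0
```

>>> arm_command --commands '[0,0,0,0,0,0,0.2,0,0,0,0,0,0,0.2,0,0,0,0,0,0,0.2,0,0,0,0,0,0,0.2]' --force 60

```text
t: 22.0
eef_pos: [0.6401, -0.3055, 0.0068]
tool_rot: [0.001, 0.826, 0.563, 0.001]
contact_force: [-0.3, -0.1, 7.2]
gripper_width: 0.32
grasp_force: 59.6
```

>>> arm_command --commands '[0,0,-0.02,0,0,0,0.2,0,0,-0.04,0,0,0,0.2,0,0,-0.07,0,0,0,0.2,0,0,-0.1,0,0,0,0.2,0,0,-0.1,0,0,0,0.2]'

```text
t: 22.5
eef_pos: [0.642, -0.3069, 0.1117]
tool_rot: [0.004, 0.826, 0.563, 0.003]
contact_force: [-0.1, -0.9, -0.2]
gripper_width: 0.315
grasp_force: 59.2
```

Run:
```python
from h import *
o=get_obs();plan([(*jw(55,0),.104,-22.5)])
c=snap('wrist','w15.png')
h=cv2.cvtColor(c['img'],cv2.COLOR_RGB2HSV);m=cv2.inRange(h,(20,60,120),(35,190,255))
k=max(cv2.findContours(m[:, 200:360].copy(),cv2.RETR_CCOMP,cv2.CHAIN_APPROX_NONE)[0],key=cv2.contourArea);print(cv2.boundingRect(k))
strip(c,o['eef_pos'][2]+.005,'wood')
```

```text
now [ 0.642  -0.3069  0.1117] ang -21.5 q [-0.06  0.74  0.65  1.6  -0.51  0.97  0.38] t 22.5 F [-0.1 -0.9 -0.2] w 0.315
[ 0.0207 -0.141   0.0063] [0.6 0.  1. ]
(40, 60, 78, 197)
wood c 0.6333 -0.3482 size 33 17 long ang 68.5 px [292. 346.]
wood c 0.6195 -0.3372 size 41 11 long ang 69.1 px [258. 336.]
wood c 0.5668 -0.2617 size 18 19 long ang 167.5 px [ 87. 244.]
wood c 0.5771 -0.237 size 18 18 long ang 148.7 px [ 78. 186.]
wood c 0.5862 -0.2136 size 16 19 long ang 135.5 px [ 67. 124.]
wood c 0.663 -0.26 size 79 24 long ang 68.6 px [288. 165.]
wood c 0.6526 -0.2506 size 69 8 long ang 69.2 px [249. 148.]
```

Run:
```python
from h import *
t=jw(53.8,0.1);plan([(*t,.1,-22.5),(*t,.063,-22.5)])
```

```text
now [ 0.6409 -0.3059  0.1091] ang -21.4 q [-0.06  0.74  0.65  1.6  -0.51  0.97  0.38] t 22.6 F [ 1.2  0.3 -0.9] w 0.316
[ 0.0203 -0.1408  0.0082] [ 0.4 -0.   1.1]
[ 0.0203 -0.141   0.0452] [ 0.4 -0.   1.1]
```

>>> arm_command --commands '[0.006,-0.04,0,0,0,1,0.2,0.012,-0.08,0,0,0,1,0.2,0.018,-0.12,0,0,0,1,0.2,0.02,-0.141,0,0,0,1,0.2,0.02,-0.141,0.03,0,0,1,0.2,0.02,-0.141,0.044,0,0,1,0.2,0.02,-0.141,0.044,0,0,1,0.2]'

```text
t: 23.25
eef_pos: [0.5139, -0.2337, 0.0589]
tool_rot: [-0.002, 0.831, 0.556, -0.001]
contact_force: [0.1, 0.2, -0.8]
gripper_width: 0.317
grasp_force: 59.3
```

Run:
```python
from h import *
t=jw(53.8,0.1);plan([(*t,.031,-22.5)])
o=get_obs();c=snap('wrist','w16.png');strip(c,o['eef_pos'][2]+.0035,'wood')
```

```text
now [ 0.5139 -0.2337  0.0589] ang -22.4 q [-0.15  0.61  0.63  1.98 -0.53  0.72  0.41] t 23.2 F [ 0.1  0.2 -0.8] w 0.317
[-0.0004  0.0039  0.0279] [-0.2  0.   0.1]
wood c 0.5001 -0.2671 size 45 30 long ang 67.7 px [275. 338.]
```

View pics/w16.png

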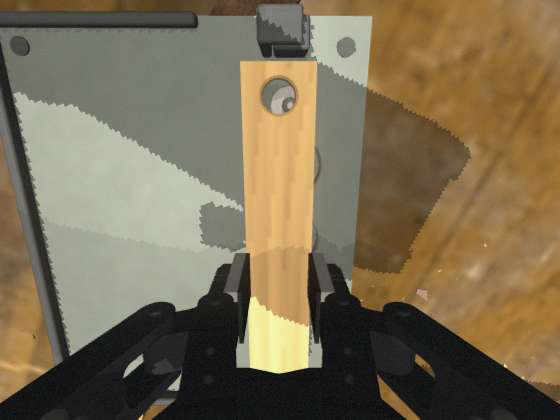

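The hole (279,97) has the post showing through at (287,102), so the tool needs to go to the right. I'll let it settle and measure.

>>> arm_command --commands '[0,0,0,0,0,0,0.2,0,0,0,0,0,0,0.2]'

```text
t: 23.5
eef_pos: [0.5158, -0.2352, 0.0614]
tool_rot: [0.001, 0.831, 0.556, 0.0]
contact_force: [0.1, 0.4, -0.6]
gripper_width: 0.317
grasp_force: 59.3
```

Run:
```python
from h import *
t=jw(53.8,0.1);plan([(*t,.031,-22.5)])
o=get_obs();c=snap('wrist');z=o['eef_pos'][2]+.0035
g=cv2.cvtColor(c['img'],cv2.COLOR_RGB2HSV)[60:135,240:320];m=cv2.inRange(g,(10,70,60),(35,255,255))
m=cv2.bitwise_not(m)
for k in cv2.findContours(m,cv2.RETR_LIST,cv2.CHAIN_APPROX_NONE)[0]:
    A=cv2.contourArea(k)
    if 300<A<2500:
        (u,v),r,_=cv2.fitEllipse(k);u+=240;v+=60;print(u,v,r,A,'hole jig',wj(ray(c,u,v,z)))
# bright post
g=cv2.cvtColor(c['img'],cv2.COLOR_RGB2GRAY)[75:120,262:298];print((g//10)[::3,::2])
for zz in(.042,.024): print('post1 expected px',proj(c,(*jw(54,75.5),zz)))
```

```text
now [ 0.5158 -0.2352  0.0614] ang -22.4 q [-0.16  0.61  0.63  1.98 -0.53  0.72  0.41] t 23.5 F [ 0.1  0.4 -0.6] w 0.317
[0.0002 0.0015 0.0304] [0.1 0.  0.1]
278.2887153625488 96.3144302368164 (31.703535079956055, 33.50820541381836) 832.0 hole jig [52.07981182 78.11219395]
[[17 17 18 19 19 19 17 16 14 15 16 17 18 18 18 18 18 19]
 [17 17 18 15 14 14 11 10  8  9 10 13 13 13 17 18 18 19]
 [17 14 14 11  9 12 12 12 12 12 12 12  9 10 14 14 18 19]
 [14 13  9 12 12 12 12 12 12 12 12 12 12 11  9 13 14 18]
 [13  9 11 11 11 11 12 15 15 16 16 16 16 16 16 10 13 16]
 [10 10 11 11 11 14 16 16 16 16 16 16 16 16 16 15  9 13]
 [ 9 11 11 10 15 15 16 16 16 15 16 15 16 16 16 16 13 13]
 [10 11 11 16 16 16 15 16 16 15 12 10 11 14 16 16 14 13]
 [10 11 11 16 16 15 16 16 12 10 11 11 11 10  9 15 14 14]
 [12 11 14 16 15 16 18 16  9 10 14 18 18 12 10 12 11 14]
 [15 10 15 16 17 18 18 14  9 10 16 18 18 12 10  9 14 17]
 [17 16 12 16 17 18 18 18  9  9 10 10 10 10 10 15 16 18]
 [18 18 16 16 17 18 18 17 16 10  9  9  9 13 15 17 18 18]
 [18 18 19 18 17 16 15 14 14 13 14 15 16 16 18 18 18 18]
 [18 18 19 19 19 19 19 18 18 18 18 19 18 18 18 18 18 18]]
post1 expected px [282.37015048 103.69627493]
post1 expected px [281.97403297 104.03666731]
```

>>> arm_command --commands '[-0.0012,0.0026,0,0,0,0,0.2,-0.0012,0.0026,0.006,0,0,0,0.2,-0.0012,0.0026,0.012,0,0,0,0.2,-0.0012,0.0026,0.018,0,0,0,0.2,-0.0012,0.0026,0.02,0,0,0,0.2,-0.0012,0.0026,0.02,0,0,0,0.2]'

```text
t: 24.15
eef_pos: [0.5166, -0.2365, 0.0401]
tool_rot: [-0.0, 0.831, 0.556, -0.0]
contact_force: [0.3, -0.4, -0.3]
gripper_width: 0.315
grasp_force: 59.3
```

Run:
```python
from h import *
plan([]);o=get_obs();print(wj(o['eef_pos']));c=snap('wrist')
g=cv2.cvtColor(c['img'],cv2.COLOR_RGB2GRAY)[70:125,258:306];print((g//10)[::3,::2])
```

```text
now [ 0.5166 -0.2365  0.0401] ang -22.4 q [-0.13  0.64  0.6   1.98 -0.56  0.69  0.43] t 24.1 F [ 0.3 -0.4 -0.3] w 0.315
[53.5058321  -0.97358797]
[[18 18 17 18 19 19 19 19 19 19 19 19 18 18 18 18 18 19 19 19 19 19 19 19]
 [18 17 17 18 19 19 19 20 20 19 19 19 18 18 18 18 18 19 19 19 19 19 19 19]
 [18 18 18 17 18 19 19 15 15 14 13 14 14 14 17 18 19 18 19 19 19 19 19 19]
 [18 18 17 17 17 15 14 10  9  8  9 10 10  9 13 14 16 18 19 19 19 19 19 19]
 [18 17 17 14 13  9 11 14 15 16 16 16 16 16 16  9 12 14 18 19 19 19 19 19]
 [18 17 14 12  9 12 16 16 16 16 16 16 16 16 16 17 14 10 14 18 19 19 18 18]
 [17 15 13  9 14 16 16 16 16 16 16 16 16 16 16 16 16 15 11 14 19 18 18 19]
 [18 14  9 15 16 16 16 16 16 16 18 17 15 17 16 18 16 16 10 14 18 19 19 19]
 [17 14  9 16 16 16 18 18 18 14 10 10 11 10 11 10 18 16 13 14 16 19 18 19]
 [17 14 13 18 18 18 18 18 12 10 10 12 14 14 11 10 10 16 14 14 16 18 18 18]
 [18 14 12 16 18 18 18 18 10 10 11 18 18 18 15 11 10 17 13 14 18 18 18 18]
 [18 15 13 16 17 18 18 18 10  9 11 17 18 18 12 10  9 17 13 15 18 18 18 19]
 [17 18 15 13 18 18 18 18 14  8  9 10 10 10 10  9  9 14 15 18 18 18 19 19]
 [17 18 18 16 15 16 18 18 16 16  9  8  9  9  9 12 13 15 18 18 18 18 18 19]
 [18 17 18 18 17 16 15 18 16 16 16 16 16 15 15 15 16 18 19 18 18 18 18 19]
 [17 17 18 19 18 19 19 17 16 16 16 16 15 16 17 18 18 18 18 18 18 18 18 19]
 [17 17 18 18 19 19 19 19 19 18 18 18 18 19 18 18 18 19 18 18 18 18 18 19]
 [17 18 18 19 19 19 19 19 19 18 18 18 18 19 18 18 18 18 18 18 18 18 18 19]
 [18 19 18 18 18 19 19 19 19 18 18 18 18 19 19 18 18 18 18 18 18 18 18 19]]
```

Post 1 is inside the hole and there is no force. Down onto the shoulders, then release.

>>> arm_command --commands '[0,0.001,0.003,0,0,0,0.2,0,0.001,0.006,0,0,0,0.2,0,0.001,0.0085,0,0,0,0.2,0,0.001,0.0085,0,0,0,0.2]'

```text
t: 24.6
eef_pos: [0.5178, -0.2369, 0.0318]
tool_rot: [-0.0, 0.831, 0.556, -0.0]
contact_force: [-0.4, -0.0, -1.2]
gripper_width: 0.313
grasp_force: 59.3
```

>>> arm_command --commands '[0,0,0,0,0,0,0.5,0,0,0,0,0,0,0.5,0,0,0,0,0,0,0.5,0,0,-0.03,0,0,0,0.5,0,0,-0.07,0,0,0,0.5,0,0,-0.11,0,0,0,0.5,0,0,-0.11,0,0,0,0.5]'

```text
t: 25.3
eef_pos: [0.5208, -0.239, 0.1472]
tool_rot: [0.003, 0.831, 0.556, 0.003]
contact_force: [-0.2, -0.8, -0.1]
gripper_width: 0.502
grasp_force: 0.0
```

Run:
```python
from h import *
plan([]);c=snap('wrist');strip(c,.034,'wood');a=ray(c,0,0,0)
for n in ('side','scene'):
    d=snap(n);strip(d,.034,'wood');strip(d,.008,'steel')
```

```text
now [ 0.5208 -0.239   0.1472] ang -22.5 q [-0.23  0.49  0.74  1.93 -0.43  0.87  0.33] t 25.3 F [-0.2 -0.8 -0.1] w 0.502
wood c 0.5007 -0.2778 size 87 31 long ang 68.2 px [272. 252.]
wood c 0.2764 -0.5341 size 41 86 long ang 115.3 px [387. 336.]
wood c 0.3268 -0.5152 size 14 207 long ang 107.9 px [370. 311.]
wood c 0.5029 -0.2762 size 85 33 long ang 68.6 px [242. 233.]
wood c 1.3098 -0.5231 size 283 102 long ang 43.7 px [345.  72.]
steel c 0.2325 -0.4019 size 190 26 long ang 22.8 px [304. 369.]
steel c 0.4569 -0.2263 size 192 139 long ang 67.7 px [215. 263.]
steel c 0.5069 -0.4521 size 31 179 long ang 150.8 px [330. 246.]
steel c 0.6336 -0.8855 size 131 322 long ang 158.2 px [535. 223.]
wood c 0.5135 -0.2423 size 162 33 long ang 68.7 px [251. 257.]
wood c 0.282 -0.5259 size 41 86 long ang 114.7 px [401. 197.]
steel c 0.1713 -0.4307 size 288 26 long ang 21.7 px [439. 252.]
steel c 0.4484 -0.2165 size 225 141 long ang 67.5 px [268. 294.]
steel c 0.5058 -0.4501 size 32 179 long ang 151.2 px [297. 198.]
steel c 0.9843 -0.6687 size 86 147 long ang 145.4 px [172.  98.]
```

Run:
```python
from h import *
a,b=jw(54,52),jw(54,-52);plan([(*a,.06,-22.5),(*a,.0345,-22.5),(*b,.0345,-22.5)])
```

```text
now [ 0.5178 -0.2366  0.142 ] ang -22.4 q [-0.23  0.5   0.73  1.93 -0.43  0.87  0.33] t 25.4 F [ 0.1 -0.2 -0.6] w 0.503
[ 0.0525 -0.0006  0.0821] [-0.  -0.   0.1]
[ 0.0525 -0.0006  0.1076] [-0.  -0.   0.1]
[-0.0515 -0.0007  0.1075] [-0.  -0.   0.1]
```

>>> arm_command --commands '[0.03,0,0.03,0,0,0,0,0.052,0,0.07,0,0,0,0,0.052,0,0.09,0,0,0,0,0.052,0,0.1,0,0,0,0,0.052,0,0.105,0,0,0,0,0.052,0,0.107,0,0,0,0,0.052,0,0.1085,0,0,0,0,0.052,0,0.1085,0,0,0,0]'

```text
t: 26.25
eef_pos: [0.5381, -0.1895, 0.0344]
tool_rot: [0.0, 0.831, 0.556, 0.0]
contact_force: [-0.8, -0.6, 0.1]
gripper_width: 0.001
grasp_force: 0.0
```

>>> arm_command --commands '[0,0,-0.02,0,0,0,0,-0.04,0,-0.02,0,0,0,0,-0.08,0,-0.02,0,0,0,0,-0.104,0,-0.02,0,0,0,0,-0.104,0,-0.008,0,0,0,0,-0.104,0,-0.002,0,0,0,0,-0.104,0,0,0,0,0,0,-0.104,0,0,0,0,0,0]'

```text
t: 27.05
eef_pos: [0.4982, -0.2844, 0.0341]
tool_rot: [-0.0, 0.831, 0.557, -0.0]
contact_force: [-4.0, -0.8, 8.6]
gripper_width: 0.001
grasp_force: 4.1
```

Run:
```python
from h import *
# steel long ang 151 -> closing along 61 or -119
plan([(.505,-.452,.15,-119),(.505,-.452,.15,61)])
```

```text
now [ 0.4982 -0.2844  0.0341] ang -22.4 q [-0.03  0.65  0.59  1.97 -0.57  0.68  0.53] t 27.1 F [-4.  -0.8  8.6] w 0.001
[-0.1524  0.07   -0.116 ] [-0.1  0.  96.6]
[-0.1524  0.07   -0.116 ] [ -0.   -0.  -83.4]
```

Run:
```python
from h import *
import pickle
C=pickle.load(open('c0.pkl','rb'))
j=tri([C['scene'],C['side']],[(297,149),(382,213)]);print('jar lid',j)
plan([(.505,-.452,.16,-119)])
```

```text
jar lid [ 0.54832482 -0.55187721  0.06171083]
now [ 0.4982 -0.2844  0.0341] ang -22.4 q [-0.03  0.65  0.59  1.97 -0.57  0.68  0.53] t 27.1 F [-4.  -0.8  8.6] w 0.001
[-0.1524  0.07   -0.126 ] [-0.1  0.  96.6]
```

>>> arm_command --commands '[0,0,-0.05,0,0,0,0,-0.02,0,-0.1,0,0,8,0.3,-0.06,0.03,-0.126,0,0,16,0.5,-0.1,0.05,-0.126,0,0,24,0.5,-0.1,0.05,-0.126,0,0,32,0.5,-0.152,0.07,-0.126,0,0,40,0.5,-0.152,0.07,-0.126,0,0,48,0.5,-0.152,0.07,-0.126,0,0,56,0.5]'

```text
t: 27.85
eef_pos: [0.5049, -0.453, 0.1594]
tool_rot: [0.0, 0.995, 0.098, -0.0]
contact_force: [-0.6, 0.4, 0.2]
gripper_width: 0.499
grasp_force: 0.0
```

>>> arm_command --commands '[0,0,0,0,0,8,0.5,0,0,0,0,0,16,0.5,0,0,0,0,0,24,0.5,0,0,0,0,0,32,0.5,0,0,0,0,0,40,0.5,0,0,0,0,0,40,0.5]'

```text
t: 28.45
eef_pos: [0.5062, -0.4504, 0.1587]
tool_rot: [-0.0, 0.97, -0.245, -0.001]
contact_force: [0.7, -0.2, -0.1]
gripper_width: 0.496
grasp_force: 0.0
```

Run:
```python
from h import *
plan([(.505,-.452,.16,-119)]);c=snap('wrist','w17.png');strip(c,.008,'steel')
```

```text
now [ 0.5062 -0.4504  0.1587] ang -118.3 q [-0.03  0.83  1.1   1.66 -0.8   1.17 -0.78] t 28.4 F [ 0.7 -0.2 -0.1] w 0.496
[-0.0003  0.002  -0.0013] [-0.   0.1  0.7]
steel c 0.3681 -0.2254 size 25 54 long ang 116.9 px [157. 388.]
steel c 0.4752 -0.2079 size 12 83 long ang 99.0 px [ 90. 324.]
steel c 0.5051 -0.3334 size 38 155 long ang 138.6 px [168. 252.]
steel c 0.5062 -0.4541 size 30 179 long ang 150.7 px [282. 181.]
steel c 0.6284 -0.409 size 16 115 long ang 148.0 px [165.  85.]
```

View pics/w17.png

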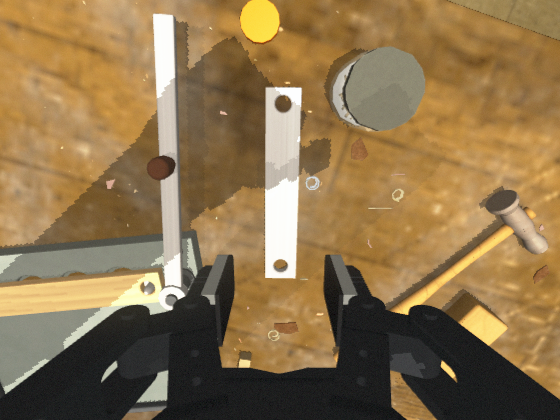

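The steel strip lies ahead at (282,181), holes (282,103) and (281,266), with the keeper to its left and the jar at (382,90) well clear. Gripping at its centre.

Run:
```python
from h import *
c=snap('wrist');a,b=ray(c,282.8,103,.0075),ray(c,280.8,266,.0075);m=(a+b)/2
print(np.linalg.norm(a-b),m,np.degrees(np.arctan2(*(a-b)[1::-1])))
plan([(*m[:2],.004,-119)])
```

```text
0.1535323853233609 [ 0.50533879 -0.45460207  0.0075    ] -28.59968307821452
now [ 0.5057 -0.4511  0.1591] ang -118.1 q [-0.03  0.83  1.1   1.66 -0.8   1.17 -0.78] t 28.6 F [-0.8  1.2 -0.3] w 0.497
[0.0015 0.0033 0.1551] [-0.   0.   0.9]
```

>>> arm_command --commands '[0.001,0.003,0.045,0,0,0.8,0.5,0.001,0.003,0.09,0,0,0.8,0.5,0.001,0.003,0.13,0,0,0.8,0.5,0.001,0.003,0.145,0,0,0.8,0.5,0.001,0.003,0.154,0,0,0.8,0.5,0.001,0.003,0.155,0,0,0.8,0.5]'

```text
t: 29.15
eef_pos: [0.5046, -0.4557, 0.0051]
tool_rot: [0.0, 0.968, -0.252, 0.0]
contact_force: [-0.7, -0.1, 0.0]
gripper_width: 0.498
grasp_force: 0.0
```

>>> arm_command --commands '[0,0,0,0,0,0,0.2,0,0,0,0,0,0,0.2,0,0,0,0,0,0,0.2,0,0,0,0,0,0,0.2]' --force 100

```text
t: 29.55
eef_pos: [0.5053, -0.456, 0.0073]
tool_rot: [0.0, 0.968, -0.252, 0.001]
contact_force: [0.6, 3.1, 4.9]
gripper_width: 0.26
grasp_force: 98.1
```

>>> arm_command --commands '[0,0,-0.02,0,0,0,0.2,0,0,-0.05,0,0,0,0.2,0,0,-0.09,0,0,0,0.2,0,0,-0.13,0,0,0,0.2,0,0,-0.13,0,0,0,0.2]'

```text
t: 30.05
eef_pos: [0.5057, -0.4594, 0.1432]
tool_rot: [0.003, 0.968, -0.253, 0.005]
contact_force: [0.2, -0.8, 0.9]
gripper_width: 0.199
grasp_force: 0.0
```

Run:
```python
from h import *
o=get_obs();t=jw(54.3,-1);plan([(*t,.13,-22.5),(*t,.072,-22.5)]);c=snap('wrist');strip(c,o['eef_pos'][2]+.002,'steel')
```

```text
now [ 0.5057 -0.4594  0.1432] ang -119.3 q [-0.01  0.85  1.08  1.67 -0.82  1.13 -0.78] t 30.1 F [ 0.2 -0.8  0.9] w 0.199
[-0.0989 -0.1998  0.0114] [  0.7  -0.3 -96.8]
[-0.0995 -0.2     0.0694] [  0.7  -0.3 -96.8]
steel c 0.5202 -0.3543 size 10 52 long ang 94.3 px [ 86. 342.]
steel c 0.5461 -0.4155 size 10 62 long ang 148.5 px [154. 244.]
steel c 0.5481 -0.4662 size 16 76 long ang 149.6 px [243. 179.]
steel c 0.5998 -0.45 size 8 59 long ang 148.1 px [145.  94.]
```

The grip slipped off the steel because I held it too high. I'll look for the strip again.

>>> arm_command --commands '[0,0,-0.02,0,0,0,0.5,0,0,-0.02,0,0,0,0.5,0,0,-0.02,0,0,0,0.5]'

```text
t: 30.4
eef_pos: [0.5043, -0.4555, 0.155]
tool_rot: [0.0, 0.968, -0.252, 0.0]
contact_force: [-0.5, -0.3, -0.3]
gripper_width: 0.5
grasp_force: 0.0
```

Run:
```python
from h import *
c=snap('wrist');strip(c,.008,'steel');strip(snap('side'),.008,'steel');strip(snap('scene'),.008,'steel')
g=cv2.cvtColor(c['img'],cv2.COLOR_RGB2HSV);m=cv2.bitwise_not(cv2.inRange(g,(0,0,140),(180,60,255)))
for k in cv2.findContours(m,cv2.RETR_CCOMP,cv2.CHAIN_APPROX_NONE)[0]:
    A=cv2.contourArea(k)
    if 80<A<500:
        (u,v),r,_=cv2.fitEllipse(k)
        if min(r)/max(r)>.75: print('hole',round(u,1),round(v,1),A,ray(c,u,v,.0075)[:2])
plan([])
```

```text
steel c 0.3689 -0.2272 size 28 65 long ang 115.0 px [155. 392.]
steel c 0.5094 -0.3349 size 27 148 long ang 143.5 px [163. 249.]
steel c 0.5149 -0.4309 size 30 178 long ang 149.4 px [248. 187.]
steel c 0.6284 -0.4076 size 16 116 long ang 148.2 px [154.  89.]
steel c 0.2324 -0.4015 size 190 26 long ang 22.3 px [304. 369.]
steel c 0.4651 -0.2071 size 233 140 long ang 67.2 px [207. 261.]
steel c 0.5155 -0.4285 size 31 177 long ang 149.8 px [315. 245.]
steel c 0.6339 -0.8847 size 133 322 long ang 158.2 px [535. 223.]
steel c 0.4505 -0.2147 size 229 140 long ang 67.0 px [284. 290.]
steel c 0.5076 -0.4216 size 30 162 long ang 149.9 px [292. 206.]
hole 249.1 270.7 113.5 [ 0.44969335 -0.39283719]
hole 248.0 108.8 203.0 [ 0.58074524 -0.46945544]
hole 306.2 184.3 188.0 [ 0.49903466 -0.48200313]
now [ 0.504  -0.455   0.1538] ang -119.2 q [-0.02  0.84  1.09  1.66 -0.8   1.16 -0.79] t 30.6 F [-0.4  0.7  0.4] w 0.503
```

Run:
```python
from h import *
plan([(.5152,-.4311,.05,-120.3),(.5152,-.4311,.0015,-120.3)])
```

```text
now [ 0.504  -0.455   0.1538] ang -119.2 q [-0.02  0.84  1.09  1.66 -0.8   1.16 -0.79] t 30.6 F [-0.4  0.7  0.4] w 0.503
[-0.0018 -0.0263  0.1038] [-0.   0.1  1.1]
[-0.0017 -0.0262  0.1523] [-0.   0.1  1.1]
```

>>> arm_command --commands '[-0.002,-0.026,0.03,0,0,1,0.5,-0.002,-0.026,0.075,0,0,1,0.5,-0.002,-0.026,0.115,0,0,1,0.5,-0.002,-0.026,0.135,0,0,1,0.5,-0.002,-0.026,0.145,0,0,1,0.5,-0.002,-0.026,0.15,0,0,1,0.5,-0.002,-0.026,0.152,0,0,1,0.5,-0.002,-0.026,0.152,0,0,1,0.5]'

```text
t: 31.35
eef_pos: [0.5158, -0.4326, 0.004]
tool_rot: [0.0, 0.965, -0.261, 0.001]
contact_force: [0.5, 0.3, -0.2]
gripper_width: 0.503
grasp_force: 0.0
```

>>> arm_command --commands '[0,0,0,0,0,0,0.2,0,0,0,0,0,0,0.2,0,0,0,0,0,0,0.2,0,0,0,0,0,0,0.2]' --force 70

```text
t: 31.75
eef_pos: [0.5161, -0.4322, 0.0045]
tool_rot: [0.0, 0.965, -0.261, 0.001]
contact_force: [-0.0, 1.1, 5.7]
gripper_width: 0.308
grasp_force: 68.6
```

>>> arm_command --commands '[0,0,-0.01,0,0,0,0.2,0,0,-0.03,0,0,0,0.2,0,0,-0.06,0,0,0,0.2,0,0,-0.09,0,0,0,0.2,0,0,-0.1,0,0,0,0.2,0,0,-0.1,0,0,0,0.2]'

```text
t: 32.35
eef_pos: [0.5159, -0.4325, 0.1049]
tool_rot: [0.001, 0.965, -0.261, 0.002]
contact_force: [0.2, 0.1, -3.4]
gripper_width: 0.307
grasp_force: 69.3
```

Run:
```python
from h import *
o=get_obs();t=jw(54.3,-1);plan([(*t,.1,-22.5),(*t,.072,-22.5)]);c=snap('wrist');strip(c,o['eef_pos'][2]+.003,'steel')
```

```text
now [ 0.5159 -0.4325  0.1049] ang -120.2 q [-0.04  0.88  1.05  1.71 -0.86  1.08 -0.8 ] t 32.4 F [ 0.2  0.1 -3.4] w 0.307
[-0.0973 -0.1698  0.0046] [  0.2  -0.1 -97.7]
[-0.0974 -0.1698  0.0326] [  0.2  -0.1 -97.7]
steel c 0.4793 -0.3396 size 7 36 long ang 107.9 px [162. 402.]
steel c 0.5475 -0.398 size 24 62 long ang 132.2 px [173. 257.]
steel c 0.5283 -0.4407 size 31 146 long ang 149.7 px [279. 217.]
steel c 0.5651 -0.5119 size 13 30 long ang 151.8 px [387.  87.]
steel c 0.6068 -0.4337 size 10 68 long ang 148.2 px [166.  87.]
```

>>> arm_command --commands '[0,0,-0.02,0,0,-8,0.2,-0.01,-0.02,-0.03,0,0,-16,0.2,-0.02,-0.035,-0.03,0,0,-24,0.2,-0.03,-0.05,-0.03,0,0,-32,0.2,-0.04,-0.07,-0.03,0,0,-40,0.2,-0.05,-0.085,-0.03,0,0,-48,0.2,-0.06,-0.1,-0.03,0,0,-56,0.2,-0.07,-0.12,-0.03,0,0,-64,0.2]'

```text
t: 33.2
eef_pos: [0.5138, -0.2917, 0.1311]
tool_rot: [-0.001, 0.956, 0.293, -0.001]
contact_force: [0.7, -0.3, -3.9]
gripper_width: 0.311
grasp_force: 69.7
```

Run:
```python
from h import *
t=jw(54.3,-1);plan([(*t,.12,-22.5)])
```

```text
now [ 0.5138 -0.2917  0.1311] ang -55.9 q [-0.22  0.61  0.88  1.89 -0.59  0.92 -0.03] t 33.2 F [ 0.7 -0.3 -3.9] w 0.311
[ 0.0337 -0.0435  0.0112] [ -0.1   0.1 -33.4]
```

>>> arm_command --commands '[0.01,-0.015,0,0,0,-8,0.2,0.02,-0.03,0,0,0,-16,0.2,0.034,-0.0435,0,0,0,-24,0.2,0.034,-0.0435,0,0,0,-32,0.2,0.034,-0.0435,0,0,0,-33.4,0.2,0.034,-0.0435,0.03,0,0,-33.4,0.2,0.034,-0.0435,0.055,0,0,-33.4,0.2,0.034,-0.0435,0.065,0,0,-33.4,0.2]'

```text
t: 34.0
eef_pos: [0.5171, -0.2372, 0.0648]
tool_rot: [-0.002, 0.834, 0.552, -0.002]
contact_force: [-0.4, -0.3, -3.2]
gripper_width: 0.314
grasp_force: 69.7
```

>>> arm_command --commands '[0,0,0,0,0,0,0.2,0,0,0,0,0,0,0.2,0,0,0,0,0,0,0.2]'

```text
t: 34.3
eef_pos: [0.52, -0.2384, 0.0687]
tool_rot: [0.001, 0.833, 0.553, 0.0]
contact_force: [0.4, -0.4, -2.8]
gripper_width: 0.311
grasp_force: 69.8
```

Run:
```python
from h import *
t=jw(54.3,-1);plan([(*t,.043,-22.5)])
o=get_obs();print(wj(o['eef_pos']));c=snap('wrist','w18.png')
print('post tip exp',proj(c,(*jw(54.8,75.5),.042)),'hole exp',proj(c,(*(o['eef_pos'][:2]+.076*np.array([np.cos(np.radians(ang(o)+90)),np.sin(np.radians(ang(o)+90))])),o['eef_pos'][2]+.0035)))
g=cv2.cvtColor(c['img'],cv2.COLOR_RGB2GRAY)[50:140,245:321];
for r in (g//10)[::4,::3]: print(' '.join('%2d'%x for x in r))
```

```text
now [ 0.52   -0.2384  0.0687] ang -22.9 q [-0.17  0.61  0.66  1.97 -0.55  0.75  0.42] t 34.3 F [ 0.4 -0.4 -2.8] w 0.311
[ 0.0004 -0.0031  0.0257] [ 0.1  0.  -0.4]
[57.32859819 -1.43985455]
post tip exp [272.40621737 100.90388858] hole exp [278.66197891 101.95385491]
 4  3  3  4  6  3  3  3  3  3  4  3  3  3  3 11 12 17 12 19 19 19 19 19 19 12
12  3  3  3 11  3  3  4  3  3  3  3  3  3  4 11 12 12 12 19 18 19 19 19 19 18
12 12 11 11 11 11 11 11 11 11 11 11 11 11 11 12 12 12 12 12 12 13 18 19 19 19
12 10 11 11 11 11 11 10 11 11 11 11 11 11 11 11 12 12 12 12 12 12 12 12 18 19
12 12 11 10 11 11 11 10 11 11 11 11 11 11 12 12 12 12 12 12 12 12 12 12 12 12
15 14 14 14 14 15 16 16 16 16 15 15 15 15 18 18 17 17 17 14 12 12 12 12 12 12
18 18 18 18 18 18 18 18 18 18 18 18 18 19 18 19 19 19 19 19 18 19 19 18 17 12
18 18 18 18 18 18 18 18 18 18 18 18 18 19 18 18 19 19 19 19 18 18 18 18 15 12
18 18 18 18 18 18 18 18 18 18 18 18 18 18 18 18 19 19 19 19 18 18 19 18 14 12
18 18 18 18 18 18 18 18 18 18 18 15 16 18 18 18 19 19 19 19 18 18 19 18 14 12
18 18 18 18 18 18 18 18 13 12 12 15 13  9 12 14 19 19
[... 260 characters left out ...]
8 18 18 17 18 14 14 13  8  9  9  9 16 14 16 16 18 11 18 19 18 18 18 18 12 12
18 18 18 18 18 14 13 14 16 16 16 16 15 18 18 18 18 12 18 19 18 18 18 18 13 12
18 18 18 18 18 18 12 17 19 18 18 18 18 18 18 18 17 14 19 19 18 18 18 18 13 12
18 18 18 18 18 18 15 10 18 18 18 18 18 18 18 17 14 18 19 19 18 18 18 18 13 12
18 18 18 18 18 18 18 15 15 17 19 18 18 18 14 14 18 19 19 19 18 18 18 18 12 12
18 18 17 18 17 18 18 18 18 16 14 14 15 15 18 19 19 19 19 19 18 18 18 18 12 12
18 18 18 18 18 18 18 18 18 18 18 18 18 18 18 18 19 18 19 19 18 18 18 18 12 12
18 18 18 18 17 18 18 18 18 18 18 18 18 18 18 18 19 19 19 19 18 18 18 18 12 12
17 17 18 18 18 18 18 18 18 18 18 18 18 19 18 18 19 18 19 19 18 18 18 18 12 12
```

>>> arm_command --commands '[0.003,-0.0024,0,0,0,-0.4,0.2,0.003,-0.0024,0.008,0,0,-0.4,0.2,0.003,-0.0024,0.016,0,0,-0.4,0.2,0.003,-0.0024,0.016,0,0,-0.4,0.2,0.003,-0.0024,0.016,0,0,-0.4,0.2,0.003,-0.0024,0.016,0,0,-0.4,0.2]'

```text
t: 34.95
eef_pos: [0.5183, -0.2343, 0.0517]
tool_rot: [0.0, 0.831, 0.556, -0.0]
contact_force: [0.2, 0.2, -3.0]
gripper_width: 0.319
grasp_force: 69.7
```

Run:
```python
from h import *
o=get_obs();plan([]);print(wj(o['eef_pos']));c=snap('wrist','w19.png')
print('post tip exp',proj(c,(*jw(55,75.5),.042)),'hole exp',proj(c,(*(o['eef_pos'][:2]+.076*np.array([np.cos(np.radians(ang(o)+90)),np.sin(np.radians(ang(o)+90))])),o['eef_pos'][2]+.0035)))
g=cv2.cvtColor(c['img'],cv2.COLOR_RGB2GRAY)[78:140,254:306];
for r in (g//10)[::3,::2]: print(' '.join('%2d'%x for x in r))
```

```text
now [ 0.5183 -0.2343  0.0517] ang -22.4 q [-0.16  0.63  0.64  1.98 -0.57  0.71  0.44] t 35.0 F [ 0.2  0.2 -3. ] w 0.319
[54.17274085  1.70251823]
post tip exp [280.71881335 107.6007793 ] hole exp [278.68437722 101.94733633]
18 18 18 18 18 18 18 18 18 18 19 18 18 18 18 19 19 18 19 19 19 19 19 19 19 19
18 18 18 18 18 18 18 18 18 18 18 18 18 18 18 19 18 18 19 19 19 19 19 19 19 19
18 18 18 18 18 18 18 18 18 19 19 18 18 18 18 19 18 18 19 19 19 19 19 19 19 19
18 18 18 18 18 18 18 18 18 18 14 13 13 13 13 14 18 18 18 19 19 19 19 19 19 19
18 18 18 18 18 18 18 14 13 12 10 12 14 14 11 10 12 13 14 19 19 19 19 19 19 19
18 18 18 18 18 16 14 11 14 16 16 16 16 16 16 16 16 13 11 13 16 19 19 19 19 19
18 18 18 18 16 14  9 15 16 16 16 16 16 16 16 16 17 16 16 10 13 17 19 19 19 18
18 18 18 18 13 10 13 16 16 16 16 16 14 12 13 15 16 16 16 16  9 13 18 19 19 18
18 18 18 14 12 12 15 16 16 16 13 10 11 11 11 11  9 15 16 16 10 13 16 19 19 19
18 18 18 15 10 13 15 16 16 15  9 11 12 18 17 12 11  9 16 16 10 11 14 19 19 19
18 18 18 14 10 13 13 16 16 12  9 10 17 18 18 14 10  9 17 16 12 11 14 19 19 19
18 18 18 15 12 14 12 16 18 18  8  9 10 15 14 10 10  9 18 12 14 13 16 19 19 19
18 18 18 18 14 12 15 16 17 16 14  8  9  9 10  9 10 15 13 15 12 14 18 19 19 18
18 18 18 18 15 14 15 18 16 13 14 16 16 14 15 16 14 15 16 14 13 17 19 19 19 18
18 18 18 18 18 16 15 11 18 19 18 17 16 16 16 16 17 18 12 15 17 18 19 19 19 18
18 18 18 18 18 18 17 15 14 12 15 18 18 17 18 14 12 14 15 18 19 19 19 19 19 18
18 17 18 18 18 18 18 18 18 17 15 14 15 15 15 15 17 18 19 19 19 19 19 19 19 18
18 18 18 18 18 18 18 18 18 18 18 18 18 18 18 19 18 18 19 19 19 19 19 19 19 18
18 18 18 18 18 18 18 18 18 18 18 18 18 18 18 19 18 18 18 19 19 19 19 19 19 19
18 18 18 18 18 18 18 18 18 18 18 18 18 18 18 19 18 18 18 19 19 19 19 19 19 18
18 18 18 18 18 18 18 18 18 18 18 18 18 18 18 19 18 18 18 19 19 19 19 19 19 18
```

Well centred over post 1. I lower it onto the wood and release.

>>> arm_command --commands '[0,0.0007,0.004,0,0,0,0.2,0,0.0007,0.008,0,0,0,0.2,0,0.0007,0.011,0,0,0,0.2,0,0.0007,0.0125,0,0,0,0.2,0,0.0007,0.0125,0,0,0,0.2,0,0.0007,0.0125,0,0,0,0.2]'

```text
t: 35.6
eef_pos: [0.5189, -0.2344, 0.0392]
tool_rot: [0.0, 0.831, 0.556, -0.0]
contact_force: [0.3, 0.2, -3.7]
gripper_width: 0.314
grasp_force: 69.7
```

>>> arm_command --commands '[0,0,0,0,0,0,0.5,0,0,0,0,0,0,0.5,0,0,0,0,0,0,0.5,0,0,-0.03,0,0,0,0.5,0,0,-0.06,0,0,0,0.3,0.03,0,-0.06,0,0,0,0,0.05,0,-0.04,0,0,0,0,0.05,0,-0.015,0,0,0,0]'

```text
t: 36.4
eef_pos: [0.5411, -0.1846, 0.0548]
tool_rot: [0.001, 0.83, 0.558, 0.002]
contact_force: [0.6, 0.2, 0.2]
gripper_width: -0.004
grasp_force: 0.0
```

Run:
```python
from h import *
a,b=jw(54.5,52),jw(54.5,-52);plan([(*a,.042,-22.5),(*b,.042,-22.5)])
```

```text
now [ 0.5411 -0.1846  0.0548] ang -22.1 q [-0.26  0.63  0.64  1.98 -0.57  0.72  0.35] t 36.4 F [0.6 0.2 0.2] w -0.004
[-0.0044 -0.0019  0.0128] [ 0.2 -0.2  0.4]
[-0.1084 -0.0025  0.0125] [ 0.2 -0.2  0.4]
```

Check both ends by a light press; the top should be at 42 mm.

>>> arm_command --commands '[-0.004,-0.002,0.008,0,0,0,0,-0.004,-0.002,0.011,0,0,0,0,-0.004,-0.002,0.013,0,0,0,0,-0.004,-0.002,0.0145,0,0,0,0,-0.004,-0.002,0.0145,0,0,0,0]'

```text
t: 36.9
eef_pos: [0.534, -0.1924, 0.042]
tool_rot: [-0.0, 0.832, 0.555, 0.0]
contact_force: [-7.5, 1.0, 18.0]
gripper_width: -0.001
grasp_force: 8.9
```

>>> arm_command --commands '[0,0,-0.02,0,0,0,0,-0.05,0,-0.02,0,0,0,0,-0.104,0,-0.02,0,0,0,0,-0.104,0,-0.008,0,0,0,0,-0.104,0,-0.003,0,0,0,0,-0.104,0,0,0,0,0,0,-0.104,0,0,0,0,0,0]'

```text
t: 37.6
eef_pos: [0.4943, -0.2889, 0.042]
tool_rot: [0.001, 0.832, 0.556, -0.0]
contact_force: [-9.4, -2.0, 22.6]
gripper_width: -0.002
grasp_force: 11.2
```

>>> arm_command --commands '[0,0,-0.05,0,0,0,0,0,0,-0.09,0,0,0,0.4,0,0,-0.09,0,0,8,0.45]'

```text
t: 37.9
eef_pos: [0.4985, -0.2879, 0.135]
tool_rot: [0.003, 0.868, 0.497, 0.003]
contact_force: [0.0, -0.1, 0.2]
gripper_width: 0.332
grasp_force: 0.0
```

Run:
```python
from h import *
q=1.72;p=jw(55+115*np.sin(q),-104+115*np.cos(q));print(p)
plan([(*p,.13,-22.3-np.degrees(q)),(*p,.06,-22.3-np.degrees(q))])
c=snap('wrist');strip(c,.042,'steel')
# knob by colour in scene/side
for n in('scene','side'):
    d=snap(n);strip(d,.042,'steel')
    print(n,proj(d,(.573,-.393,.065)))
    h=cv2.cvtColor(d['img'],cv2.COLOR_RGB2HSV);u0,v0=proj(d,(.573,-.393,.065)).astype(int)
    m=cv2.inRange(d['img'],(30,0,0),(110,60,55))[v0-25:v0+25,u0-25:u0+25]
    k,l,s,ct=cv2.connectedComponentsWithStats(m)
    for i in range(1,k):
        if s[i,4]>25: print(s[i],ct[i]+[u0-25,v0-25],ray(d,*(ct[i]+[u0-25,v0-25]),.065))
```

```text
[ 0.57708812 -0.39154427]
now [ 0.4985 -0.2879  0.135 ] ang -30.5 q [-0.16  0.53  0.78  1.93 -0.49  0.87  0.34] t 37.9 F [ 0.  -0.1  0.2] w 0.332
[-0.0495  0.1202  0.0059] [ 0.3 -0.5 90.4]
[-0.0497  0.1196  0.0759] [ 0.3 -0.5 90.4]
steel c 0.6241 -0.4303 size 14 99 long ang 148.1 px [503. 280.]
steel c 0.5452 -0.3814 size 14 69 long ang 147.9 px [388. 278.]
steel c 0.5669 -0.1897 size 42 21 long ang 67.3 px [292.  31.]
steel c 0.468 -0.2338 size 215 169 long ang 67.6 px [216. 165.]
steel c 0.1761 -0.4021 size 273 25 long ang 21.6 px [439. 252.]
steel c 0.4598 -0.2097 size 209 178 long ang 67.3 px [271. 271.]
steel c 0.9512 -0.6274 size 81 142 long ang 144.1 px [172.  98.]
steel c 0.8468 -0.6536 size 110 333 long ang 126.7 px [210. 103.]
scene [258.94764702 186.86855962]
[  12    0   38   50 1301] [267.39277479 180.83243659] [ 0.56401175 -0.4176048   0.065     ]
steel c 0.2108 -0.401 size 180 25 long ang 23.5 px [305. 370.]
steel c 0.4199 -0.2424 size 164 132 long ang 67.4 px [219. 265.]
steel c 0.5248 -0.2722 size 109 246 long ang 93.7 px [242. 223.]
steel c 0.5909 -0.8578 size 126 305 long ang 158.2 px [535. 223.]
side [302.10080511 201.56488515]
[ 4  0 16  4 45] [288.24444444 177.02222222] [ 0.65824329 -0.36117493  0.065     ]
[22 22  6  8 37] [301.2972973 201.7027027] [ 0.57241103 -0.39136205  0.065     ]
```

Both strips are fully down; the steel's top is at 42 mm at both ends. Now I fetch the keeper.

>>> arm_command --commands '[0,0.01,0,0,0,8,0.5,-0.01,0.03,0,0,0,16,0.5,-0.02,0.05,0,0,0,24,0.5,-0.025,0.07,0,0,0,32,0.5,-0.035,0.09,0,0,0,40,0.5,-0.045,0.11,0,0,0,48,0.5,-0.05,0.12,0,0,0,56,0.5,-0.05,0.12,0,0,0,64,0.5]'

```text
t: 38.85
eef_pos: [0.5731, -0.3915, 0.1278]
tool_rot: [-0.0, 0.999, -0.04, -0.001]
contact_force: [-0.1, -0.4, 0.4]
gripper_width: 0.502
grasp_force: 0.0
```

>>> arm_command --commands '[0,0,0,0,0,8,0.5,0,0,0,0,0,16,0.5,0,0,0,0,0,24,0.5,0,0,0,0,0,27,0.5,0,0,0,0,0,27,0.5]'

```text
t: 39.35
eef_pos: [0.5728, -0.3898, 0.1277]
tool_rot: [-0.0, 0.963, -0.269, -0.002]
contact_force: [-0.1, 0.8, -0.0]
gripper_width: 0.5
grasp_force: 0.0
```

Run:
```python
from h import *
plan([(.5745,-.3925,.09,-122),(.5745,-.3925,.059,-122)])
c=snap('wrist');im=c['img']
m=cv2.inRange(im,(40,0,0),(130,60,55));m[300:]=0
k,l,s,ct=cv2.connectedComponentsWithStats(m)
for i in range(1,k):
    if s[i,4]>100: print(s[i],ct[i],ray(c,*ct[i],.073))
print(proj(c,(.5745,-.3925,.077)))
```

```text
now [ 0.5728 -0.3898  0.1277] ang -121.3 q [-0.13  0.9   1.09  1.64 -0.86  1.16 -0.94] t 39.4 F [-0.1  0.8 -0. ] w 0.5
[0.003  0.0014 0.0377] [0.  0.2 0.7]
[0.0031 0.0014 0.0687] [0.  0.2 0.7]
[  17    0   85   26 1418] [62.94992948  9.28349788] [ 0.73769708 -0.35720446  0.073     ]
[ 99   0  41  40 456] [127.31140351  22.69298246] [ 0.71509377 -0.38232389  0.073     ]
[480  79  48  84 538] [491.92750929 119.73977695] [ 0.56601915 -0.53154746  0.073     ]
[269 207  23  13 115] [279.86086957 211.80869565] [ 0.58180056 -0.39716466  0.073     ]
[215 255  20  45 487] [226.48049281 279.9486653 ] [ 0.55917052 -0.34146139  0.073     ]
[324 255  15  38 222] [328.91441441 270.26126126] [ 0.52974151 -0.40397405  0.073     ]
[184 266  28  34 329] [199.03039514 281.36170213] [ 0.5678856  -0.32503047  0.073     ]
[346 266  18  18 149] [354.36912752 274.12751678] [ 0.51836033 -0.41718428  0.073     ]
[279.54426672 226.91360267]
```

>>> arm_command --commands '[0.004,0.0014,0.03,0,0,0.5,0.5,0.004,0.0014,0.05,0,0,0.5,0.5,0.004,0.0014,0.065,0,0,0.5,0.5,0.004,0.0014,0.068,0,0,0.5,0.4,0.004,0.0014,0.068,0,0,0.5,0.25,0.004,0.0014,0.068,0,0,0.5,0.25,0.004,0.0014,0.068,0,0,0.5,0.25]'

```text
t: 40.1
eef_pos: [0.5761, -0.3948, 0.0628]
tool_rot: [0.0, 0.961, -0.275, 0.001]
contact_force: [0.1, 0.3, 0.1]
gripper_width: 0.248
grasp_force: 0.0
```

Run:
```python
from h import *
o=get_obs();h=jw(55,-104);v=o['eef_pos'][:2]-h;print('r',np.linalg.norm(v),'q',JY+np.pi/2-np.arctan2(v[1],v[0]))
def k(q): return (*jw(55+115*np.sin(q),-104+115*np.cos(q)),.059,-22.5-np.degrees(q))
plan([k(q) for q in(1.74,1.6,1.5,1.4,1.3,1.2,1.1,1.0)])
```

```text
r 0.11591133717838757 q 1.748714813160305
now [ 0.5761 -0.3948  0.0628] ang -121.9 q [-0.1   0.97  1.02  1.66 -0.93  1.07 -0.91] t 40.1 F [0.1 0.3 0.1] w 0.248
[-0.0009 -0.001   0.0038] [ 0.  -0.1  0.3]
[-0.002  -0.0171  0.0038] [ 0.  -0.1 -7.7]
[-0.0041 -0.0284  0.0038] [  0.   -0.1 -13.5]
[-0.0073 -0.0394  0.0038] [  0.   -0.1 -19.2]
[-0.0116 -0.0501  0.0038] [  0.   -0.1 -24.9]
[-0.017  -0.0602  0.0038] [  0.   -0.1 -30.7]
[-0.0233 -0.0698  0.0038] [  0.   -0.1 -36.4]
[-0.0306 -0.0787  0.0037] [  0.   -0.1 -42.1]
```

>>> arm_command --commands '[-0.001,-0.009,0.003,0,0,-4,0.25,-0.002,-0.017,0.003,0,0,-8,0.25,-0.004,-0.028,0.003,0,0,-14,0.25,-0.007,-0.039,0.003,0,0,-20,0.25,-0.012,-0.05,0.003,0,0,-25,0.25,-0.017,-0.06,0.003,0,0,-31,0.25,-0.023,-0.07,0.003,0,0,-36,0.25,-0.031,-0.079,0.003,0,0,-42,0.25]'

```text
t: 40.9
eef_pos: [0.5918, -0.3114, 0.0597]
tool_rot: [0.001, 0.996, 0.09, 0.001]
contact_force: [1.1, -1.0, -1.1]
gripper_width: 0.25
grasp_force: 0.8
```

Run:
```python
from h import *
o=get_obs();h=jw(55,-104);v=o['eef_pos'][:2]-h;print('r',np.linalg.norm(v),'q',JY+np.pi/2-np.arctan2(v[1],v[0]))
def k(q): return (*jw(55+115*np.sin(q),-104+115*np.cos(q)),.059,-22.5-np.degrees(q))
plan([k(q) for q in(.9,.8,.7,.6,.5,.4,.3,.2)])
```

```text
r 0.11511910956216904 q 0.9964816267779956
now [ 0.5918 -0.3114  0.0597] ang -79.7 q [-0.18  0.85  0.88  1.74 -0.8   0.95 -0.36] t 40.9 F [ 1.1 -1.  -1.1] w 0.25
[-0.0007 -0.0111  0.0007] [ 0.1 -0.1 -5.6]
[-0.0024 -0.0224  0.0007] [  0.1  -0.1 -11.4]
[-0.0052 -0.0336  0.0006] [  0.1  -0.1 -17.1]
[-0.0091 -0.0444  0.0006] [  0.1  -0.1 -22.8]
[-0.0141 -0.0548  0.0006] [  0.1  -0.  -28.6]
[-0.0201 -0.0646  0.0006] [  0.1  -0.  -34.3]
[-0.0271 -0.0737  0.0005] [  0.2  -0.  -40. ]
[-0.0349 -0.0821  0.0005] [  0.2  -0.  -45.8]
```

>>> arm_command --commands '[-0.001,-0.011,0.001,0,0,-6,0.25,-0.002,-0.022,0.001,0,0,-11,0.25,-0.005,-0.034,0.001,0,0,-17,0.25,-0.009,-0.044,0.001,0,0,-23,0.25,-0.014,-0.055,0.001,0,0,-29,0.25,-0.02,-0.065,0.001,0,0,-34,0.25,-0.027,-0.074,0.001,0,0,-40,0.25,-0.035,-0.082,0.001,0,0,-46,0.25]'

```text
t: 41.7
eef_pos: [0.5433, -0.2366, 0.0589]
tool_rot: [0.001, 0.882, 0.472, 0.001]
contact_force: [0.5, -0.3, -0.6]
gripper_width: 0.251
grasp_force: 0.8
```

Run:
```python
from h import *
o=get_obs();h=jw(55,-104);v=o['eef_pos'][:2]-h;print('r',np.linalg.norm(v),'q',JY+np.pi/2-np.arctan2(v[1],v[0]))
def k(q): return (*jw(55+115*np.sin(q),-104+115*np.cos(q)),.059,-22.5-np.degrees(q))
plan([k(q) for q in(.15,.1,.05,0,-.03)])
```

```text
r 0.11549563384753285 q 0.20246629842369857
now [ 0.5433 -0.2366  0.0589] ang -33.7 q [-0.21  0.67  0.71  1.93 -0.62  0.77  0.27] t 41.7 F [ 0.5 -0.3 -0.6] w 0.251
[-0.0006 -0.006  -0.0002] [ 0.2 -0.  -2.6]
[-0.001  -0.0118 -0.0002] [ 0.2 -0.  -5.4]
[-0.0017 -0.0175 -0.0002] [ 0.2 -0.  -8.3]
[-0.0027 -0.0231 -0.0002] [  0.2  -0.  -11.2]
[-0.0034 -0.0265 -0.0002] [  0.2  -0.  -12.9]
```

>>> arm_command --commands '[-0.001,-0.006,0,0,0,-3,0.25,-0.001,-0.012,0,0,0,-6,0.25,-0.002,-0.0175,0,0,0,-8,0.25,-0.003,-0.022,0,0,0,-11,0.25,-0.003,-0.0245,0,0,0,-12,0.25,-0.003,-0.0265,0,0,0,-12,0.25,-0.003,-0.0265,0,0,0,-12,0.25]'

```text
t: 42.4
eef_pos: [0.5198, -0.225, 0.0583]
tool_rot: [0.001, 0.829, 0.559, 0.0]
contact_force: [2.5, -3.0, 1.1]
gripper_width: 0.252
grasp_force: 1.9
```

Run:
```python
from h import *
o=get_obs();h=jw(55,-104);v=o['eef_pos'][:2]-h;print('r',np.linalg.norm(v),'q',JY+np.pi/2-np.arctan2(v[1],v[0]))
plan([])
```

```text
r 0.11486440619184772 q -0.025940718671069396
now [ 0.5198 -0.225   0.0583] ang -22.0 q [-0.2   0.62  0.66  1.99 -0.57  0.72  0.43] t 42.4 F [ 2.5 -3.   1.1] w 0.252
```

>>> arm_command --commands '[0,-0.001,0,0,0,0,0.25,0,-0.002,0,0,0,0,0.25,0,-0.003,0,0,0,0,0.25,0,-0.003,0,0,0,0,0.25]'

```text
t: 42.8
eef_pos: [0.5195, -0.2249, 0.0585]
tool_rot: [0.004, 0.829, 0.559, 0.001]
contact_force: [9.5, -6.5, -5.2]
gripper_width: 0.253
grasp_force: 5.9
```

The keeper is firmly at its stop. Release and rise.

>>> arm_command --commands '[0,0.003,0,0,0,0,0.3,0,0.004,0,0,0,0,0.45,0,0.004,0,0,0,0,0.45,0,0.004,-0.03,0,0,0,0.45,0,0.004,-0.07,0,0,0,0.45,0,0.004,-0.12,0,0,0,0.45,0,0.004,-0.13,0,0,0,0.45,0,0.004,-0.13,0,0,0,0.45]'

```text
t: 43.6
eef_pos: [0.5204, -0.2244, 0.1893]
tool_rot: [0.001, 0.829, 0.56, 0.001]
contact_force: [-1.1, 0.5, -0.4]
gripper_width: 0.449
grasp_force: 0.0
```

Run:
```python
from h import *
c=snap('wrist');plan([]);strip(c,.053,'steel');strip(c,.042,'steel')
for p in [(*jw(54.5,y),.053) for y in(-104,-60,60,100)]: print(proj(c,p).round())
for y in (30,50,85):  # profile across the row: steel edges and bar edges
    print(y,[int(c['img'][tuple(proj(c,(*jw(54.5+dx,y),.045))[::-1].astype(int))].mean()) for dx in range(-24,26,2)])
```

```text
now [ 0.5195 -0.2238  0.1875] ang -21.9 q [-0.33  0.45  0.82  1.91 -0.4   0.96  0.3 ] t 43.6 F [-0.1 -0.1 -1.2] w 0.447
steel c 0.3248 -0.1283 size 10 52 long ang 118.9 px [ 26. 177.]
steel c 0.4749 -0.2173 size 197 165 long ang 67.4 px [234. 209.]
steel c 0.4034 -0.0245 size 20 34 long ang 130.4 px [36. 15.]
steel c 0.316 -0.1273 size 10 54 long ang 118.9 px [ 26. 177.]
steel c 0.472 -0.2198 size 204 171 long ang 67.4 px [234. 209.]
steel c 0.3977 -0.0194 size 21 35 long ang 130.4 px [36. 15.]
[279. 310.]
[280. 269.]
[281. 139.]
[282.  89.]
30 [128, 127, 128, 131, 130, 181, 184, 184, 182, 147, 180, 183, 181, 180, 182, 177, 151, 189, 189, 184, 148, 129, 125, 127, 130]
50 [127, 131, 125, 129, 113, 153, 185, 184, 185, 151, 179, 182, 183, 182, 182, 178, 159, 195, 186, 187, 117, 124, 127, 129, 128]
85 [126, 126, 129, 130, 128, 148, 189, 187, 185, 144, 179, 184, 184, 182, 178, 178, 147, 197, 191, 191, 151, 128, 125, 129, 128]
```

The profile shows the bar parallel to the steel strip and centred over it at y = 30, 50 and 85 mm, so the keeper is home. Handing in.

```bash
python3 -c "
from h import *
print(hand_in())"
```

```text
the job is handed in; nothing more can be done
None
```

I finished the job and handed it in at about 44 s on the robot's clock: all three blanks are in their pockets, the wooden strip and then the steel strip are fully down on the posts, and the keeper is home in its catch; the hand-in gave no verdict.

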